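Lock out, close the open bays and power up again

TASK

Switch the bench box off with its bat toggle (white-dot side) while all the yellow cover plates still lie on the bench, then lock it out by standing the red hood over the toggle, flat on the box top. With the hood in place, fit every cover plate on the bench into an open bay of the grey housings, one to a bay and any cover in any bay, pressing each one down until it sits level and flush with the rim. When all are down, take the hood off, stand it upright on the bench and flip the toggle back on (green-dot side), leaving the other tools and parts as they are.

Things in the scene. Friction and masses are not known exactly. Their poses are not given: they have to be found in the camera images.
- switchbox: grey switch box fixed to the bench, 120 (own x) x 80 (own y) x 50 tall, black top, any yaw; origin: centre of its underside. Near the top's -x end is a green dot (ON side), near its +x end a white dot (OFF side). The bat toggle stands in the middle of the top; two short binding posts (12 long) on the -y side
- toggle (a joint): bat toggle of the switch box, rad: 0 = ON, leaning 0.45 rad from upright towards the green dot (box -x); 0.9 = OFF, leaning as far towards the white dot (box +x). It turns about a level axis along box y, 52 above the bench over the box centre, and snaps over centre: a push at the red part of about 1 to 2 N past upright (0.45) carries it to the other side, where it stays
- toggle_tip (a point): centre of the toggle's round red end (12 across), 45 from its pivot; steel shaft 8 across below
- housing_a: die-cast grey housing fixed to the bench, 71 (own x) x 174 (own y) x 39 tall, origin at the centre of its underside, own z up. Two connectors (20 across, 10 long) stick out of its +x face, 18 above the bench. In its top are two alike open bays side by side along own y: recesses 55 (x) x 75 (y), 7 deep from the rim to supporting ledges at their two y ends (32 above the bench)
- housing_a_bay0 (a point): point at the middle of the -y bay of housing_a, at ledge height (32 above bench), axes as the housing: a fully seated cover's origin lies here, its own long side along y, either way round, with 3.5 play on each side
- housing_a_bay1 (a point): point at the middle of the +y bay of housing_a, at ledge height (32 above bench), axes as the housing: a fully seated cover's origin lies here, its own long side along y, either way round, with 3.5 play on each side
- housing_b: a second housing, the same as housing_a. In each ledge of every bay of both stands a black friction clip, 30 x 6, 4 proud of the ledge: a cover laid in a bay rests on its two clips, 4 too high but already 3 inside the recess, and stays so until pressed at its middle; each clip yields at 4 N (8 N in all) and then stays down
- housing_b_bay0 (a point): point at the middle of the -y bay of housing_b, at ledge height (32 above bench), axes as the housing: a fully seated cover's origin lies here, its own long side along y, either way round, with 3.5 play on each side
- housing_b_bay1 (a point): point at the middle of the +y bay of housing_b, at ledge height (32 above bench), axes as the housing: a fully seated cover's origin lies here, its own long side along y, either way round, with 3.5 play on each side
- cover1: loose yellow cover plate, 48 (own x) x 68 (own y) x 7 thick, about 80 g, lying plate down, with an upright black grip rib on top, 12 (x) x 40 (y), from 7 to 27 above the underside; origin at the centre of the underside, own z up. All covers are alike; two to four are there, the others absent
- cover2: same as cover1, or absent
- cover3: same as cover1, or absent
- cover4: same as cover1, or absent
- driver: bystander, to be left alone: screwdriver lying flat, 190 long, origin at the middle of its underside
- reel: bystander, to be left alone: solder reel standing on its flange, 56 across, 30 tall
- flux: bystander, to be left alone: small jar with white lid, 44 across, 70 tall
- screwtray: bystander, to be left alone: low blue open tray, 90 x 70 x 22
- meter: bystander, to be left alone: orange hand-held meter lying face up, 90 x 150 x 38
- spanner: bystander, to be left alone: steel spanner lying flat, 150 long
- hood: loose red lock-out hood with a white band, a box open below, 42 (own x) x 76 (own y) x 55 tall outside, walls and top 3 thick, 120 g, standing upright, with an upright black grip rib on top, 12 (x) x 40 (y), from 55 to 75 above the rim below; origin at the centre of that lower rim, own z up. Stood on the box top, centred over the toggle with its long side along box x, it clears the toggle by 8 or more
Not all that is in view belongs to the job. Leave any blue or pink look-alike of the housing_a alone. There is more than one size of the hood; the one meant has the size given above.

How it is judged (in metres and radians):
On the way, in this order (a step that is already met when the one before it is completed fails the run):
1. the toggle is off while every cover still lies on the bench (value of joint toggle above 0.8 rad and height (world z) of each of cover1, cover2, cover3, cover4 below 0.02 m), for 0.2 s.
2. the hood stands over the switched-off toggle (value of joint toggle above 0.8 rad and horizontal distance between hood and switchbox below 0.015 m and z of hood in the frame of switchbox between 0.046 and 0.054 m and angle between hood's own z axis and vertical below 0.06 rad), for 0.2 s.
3. with the toggle off and hooded, every cover is pressed flush into a bay (all of step 2 and ((horizontal distance between cover1 and housing_a_bay0 below 0.006 m and z of cover1 in the frame of housing_a_bay0 between -0.003 and 0.0016 m and angle between the z axis of cover1 and the z axis of housing_a_bay0, either way round below 0.04 rad and angle between the x axis of cover1 and the x axis of housing_a_bay0, either way round below 0.15 rad) or (horizontal distance between cover1 and housing_a_bay1 below 0.006 m and z of cover1 in the frame of housing_a_bay1 between -0.003 and 0.0016 m and angle between the z axis of cover1 and the z axis of housing_a_bay1, either way round below 0.04 rad and angle between the x axis of cover1 and the x axis of housing_a_bay1, either way round below 0.15 rad) or (horizontal distance between cover1 and housing_b_bay0 below 0.006 m and z of cover1 in the frame of housing_b_bay0 between -0.003 and 0.0016 m and angle between the z axis of cover1 and the z axis of housing_b_bay0, either way round below 0.04 rad and angle between the x axis of cover1 and the x axis of housing_b_bay0, either way round below 0.15 rad) or (horizontal distance between cover1 and housing_b_bay1 below 0.006 m and z of cover1 in the frame of housing_b_bay1 between -0.003 and 0.0016 m and angle between the z axis of cover1 and the z axis of housing_b_bay1, either way round below 0.04 rad and angle between the x axis of cover1 and the x axis of housing_b_bay1, either way round below 0.15 rad)) and ((horizontal distance between cover2 and housing_a_bay0 below 0.006 m and z of cover2 in the frame of housing_a_bay0 between -0.003 and 0.0016 m and angle between the z axis of cover2 and the z axis of housing_a_bay0, either way round below 0.04 rad and angle between the x axis of cover2 and the x axis of housing_a_bay0, either way round below 0.15 rad) or (horizontal distance between cover2 and housing_a_bay1 below 0.006 m and z of cover2 in the frame of housing_a_bay1 between -0.003 and 0.0016 m and angle between the z axis of cover2 and the z axis of housing_a_bay1, either way round below 0.04 rad and angle between the x axis of cover2 and the x axis of housing_a_bay1, either way round below 0.15 rad) or (horizontal distance between cover2 and housing_b_bay0 below 0.006 m and z of cover2 in the frame of housing_b_bay0 between -0.003 and 0.0016 m and angle between the z axis of cover2 and the z axis of housing_b_bay0, either way round below 0.04 rad and angle between the x axis of cover2 and the x axis of housing_b_bay0, either way round below 0.15 rad) or (horizontal distance between cover2 and housing_b_bay1 below 0.006 m and z of cover2 in the frame of housing_b_bay1 between -0.003 and 0.0016 m and angle between the z axis of cover2 and the z axis of housing_b_bay1, either way round below 0.04 rad and angle between the x axis of cover2 and the x axis of housing_b_bay1, either way round below 0.15 rad)) and ((horizontal distance between cover3 and housing_a_bay0 below 0.006 m and z of cover3 in the frame of housing_a_bay0 between -0.003 and 0.0016 m and angle between the z axis of cover3 and the z axis of housing_a_bay0, either way round below 0.04 rad and angle between the x axis of cover3 and the x axis of housing_a_bay0, either way round below 0.15 rad) or (horizontal distance between cover3 and housing_a_bay1 below 0.006 m and z of cover3 in the frame of housing_a_bay1 between -0.003 and 0.0016 m and angle between the z axis of cover3 and the z axis of housing_a_bay1, either way round below 0.04 rad and angle between the x axis of cover3 and the x axis of housing_a_bay1, either way round below 0.15 rad) or (horizontal distance between cover3 and housing_b_bay0 below 0.006 m and z of cover3 in the frame of housing_b_bay0 between -0.003 and 0.0016 m and angle between the z axis of cover3 and the z axis of housing_b_bay0, either way round below 0.04 rad and angle between the x axis of cover3 and the x axis of housing_b_bay0, either way round below 0.15 rad) or (horizontal distance between cover3 and housing_b_bay1 below 0.006 m and z of cover3 in the frame of housing_b_bay1 between -0.003 and 0.0016 m and angle between the z axis of cover3 and the z axis of housing_b_bay1, either way round below 0.04 rad and angle between the x axis of cover3 and the x axis of housing_b_bay1, either way round below 0.15 rad)) and ((horizontal distance between cover4 and housing_a_bay0 below 0.006 m and z of cover4 in the frame of housing_a_bay0 between -0.003 and 0.0016 m and angle between the z axis of cover4 and the z axis of housing_a_bay0, either way round below 0.04 rad and angle between the x axis of cover4 and the x axis of housing_a_bay0, either way round below 0.15 rad) or (horizontal distance between cover4 and housing_a_bay1 below 0.006 m and z of cover4 in the frame of housing_a_bay1 between -0.003 and 0.0016 m and angle between the z axis of cover4 and the z axis of housing_a_bay1, either way round below 0.04 rad and angle between the x axis of cover4 and the x axis of housing_a_bay1, either way round below 0.15 rad) or (horizontal distance between cover4 and housing_b_bay0 below 0.006 m and z of cover4 in the frame of housing_b_bay0 between -0.003 and 0.0016 m and angle between the z axis of cover4 and the z axis of housing_b_bay0, either way round below 0.04 rad and angle between the x axis of cover4 and the x axis of housing_b_bay0, either way round below 0.15 rad) or (horizontal distance between cover4 and housing_b_bay1 below 0.006 m and z of cover4 in the frame of housing_b_bay1 between -0.003 and 0.0016 m and angle between the z axis of cover4 and the z axis of housing_b_bay1, either way round below 0.04 rad and angle between the x axis of cover4 and the x axis of housing_b_bay1, either way round below 0.15 rad))), for 0.3 s.
4. the hood stands on the bench and the toggle is on again (value of joint toggle below 0.1 rad and height (world z) of hood below 0.01 m and angle between hood's own z axis and vertical below 0.1 rad), for 0.2 s.
At the end, for the whole second after the job is handed in: toggle on (joint below 0.1 rad); the hood stands upright and at rest on the bench; every cover that is present lies at rest in a bay, right way up, its origin within 6 mm of the bay's middle, no more than 1.6 mm above the ledges, tilted less than 0.04 rad and within 0.15 rad of the bay's direction (all of step 4 and ((horizontal distance between cover1 and housing_a_bay0 below 0.006 m and z of cover1 in the frame of housing_a_bay0 between -0.003 and 0.0016 m and angle between the z axis of cover1 and the z axis of housing_a_bay0, either way round below 0.04 rad and angle between the x axis of cover1 and the x axis of housing_a_bay0, either way round below 0.15 rad) or (horizontal distance between cover1 and housing_a_bay1 below 0.006 m and z of cover1 in the frame of housing_a_bay1 between -0.003 and 0.0016 m and angle between the z axis of cover1 and the z axis of housing_a_bay1, either way round below 0.04 rad and angle between the x axis of cover1 and the x axis of housing_a_bay1, either way round below 0.15 rad) or (horizontal distance between cover1 and housing_b_bay0 below 0.006 m and z of cover1 in the frame of housing_b_bay0 between -0.003 and 0.0016 m and angle between the z axis of cover1 and the z axis of housing_b_bay0, either way round below 0.04 rad and angle between the x axis of cover1 and the x axis of housing_b_bay0, either way round below 0.15 rad) or (horizontal distance between cover1 and housing_b_bay1 below 0.006 m and z of cover1 in the frame of housing_b_bay1 between -0.003 and 0.0016 m and angle between the z axis of cover1 and the z axis of housing_b_bay1, either way round below 0.04 rad and angle between the x axis of cover1 and the x axis of housing_b_bay1, either way round below 0.15 rad)) and ((horizontal distance between cover2 and housing_a_bay0 below 0.006 m and z of cover2 in the frame of housing_a_bay0 between -0.003 and 0.0016 m and angle between the z axis of cover2 and the z axis of housing_a_bay0, either way round below 0.04 rad and angle between the x axis of cover2 and the x axis of housing_a_bay0, either way round below 0.15 rad) or (horizontal distance between cover2 and housing_a_bay1 below 0.006 m and z of cover2 in the frame of housing_a_bay1 between -0.003 and 0.0016 m and angle between the z axis of cover2 and the z axis of housing_a_bay1, either way round below 0.04 rad and angle between the x axis of cover2 and the x axis of housing_a_bay1, either way round below 0.15 rad) or (horizontal distance between cover2 and housing_b_bay0 below 0.006 m and z of cover2 in the frame of housing_b_bay0 between -0.003 and 0.0016 m and angle between the z axis of cover2 and the z axis of housing_b_bay0, either way round below 0.04 rad and angle between the x axis of cover2 and the x axis of housing_b_bay0, either way round below 0.15 rad) or (horizontal distance between cover2 and housing_b_bay1 below 0.006 m and z of cover2 in the frame of housing_b_bay1 between -0.003 and 0.0016 m and angle between the z axis of cover2 and the z axis of housing_b_bay1, either way round below 0.04 rad and angle between the x axis of cover2 and the x axis of housing_b_bay1, either way round below 0.15 rad)) and ((horizontal distance between cover3 and housing_a_bay0 below 0.006 m and z of cover3 in the frame of housing_a_bay0 between -0.003 and 0.0016 m and angle between the z axis of cover3 and the z axis of housing_a_bay0, either way round below 0.04 rad and angle between the x axis of cover3 and the x axis of housing_a_bay0, either way round below 0.15 rad) or (horizontal distance between cover3 and housing_a_bay1 below 0.006 m and z of cover3 in the frame of housing_a_bay1 between -0.003 and 0.0016 m and angle between the z axis of cover3 and the z axis of housing_a_bay1, either way round below 0.04 rad and angle between the x axis of cover3 and the x axis of housing_a_bay1, either way round below 0.15 rad) or (horizontal distance between cover3 and housing_b_bay0 below 0.006 m and z of cover3 in the frame of housing_b_bay0 between -0.003 and 0.0016 m and angle between the z axis of cover3 and the z axis of housing_b_bay0, either way round below 0.04 rad and angle between the x axis of cover3 and the x axis of housing_b_bay0, either way round below 0.15 rad) or (horizontal distance between cover3 and housing_b_bay1 below 0.006 m and z of cover3 in the frame of housing_b_bay1 between -0.003 and 0.0016 m and angle between the z axis of cover3 and the z axis of housing_b_bay1, either way round below 0.04 rad and angle between the x axis of cover3 and the x axis of housing_b_bay1, either way round below 0.15 rad)) and ((horizontal distance between cover4 and housing_a_bay0 below 0.006 m and z of cover4 in the frame of housing_a_bay0 between -0.003 and 0.0016 m and angle between the z axis of cover4 and the z axis of housing_a_bay0, either way round below 0.04 rad and angle between the x axis of cover4 and the x axis of housing_a_bay0, either way round below 0.15 rad) or (horizontal distance between cover4 and housing_a_bay1 below 0.006 m and z of cover4 in the frame of housing_a_bay1 between -0.003 and 0.0016 m and angle between the z axis of cover4 and the z axis of housing_a_bay1, either way round below 0.04 rad and angle between the x axis of cover4 and the x axis of housing_a_bay1, either way round below 0.15 rad) or (horizontal distance between cover4 and housing_b_bay0 below 0.006 m and z of cover4 in the frame of housing_b_bay0 between -0.003 and 0.0016 m and angle between the z axis of cover4 and the z axis of housing_b_bay0, either way round below 0.04 rad and angle between the x axis of cover4 and the x axis of housing_b_bay0, either way round below 0.15 rad) or (horizontal distance between cover4 and housing_b_bay1 below 0.006 m and z of cover4 in the frame of housing_b_bay1 between -0.003 and 0.0016 m and angle between the z axis of cover4 and the z axis of housing_b_bay1, either way round below 0.04 rad and angle between the x axis of cover4 and the x axis of housing_b_bay1, either way round below 0.15 rad)) and linear speed of each of cover1, cover2, cover3, cover4, hood below 0.02 m/s); the robot touches nothing.
It fails at once if one of the other tools and parts is shoved more than 5 cm, or the flux jar is tipped over (distance of any of driver, reel, flux, screwtray, meter, spanner from where it was at the start of the episode above 0.05 m or angle between flux's own z axis and vertical above 0.6 rad).
Of cover1, cover2, cover3, cover4 only 2 to 4 are there at a start; the rules pass over those that are not, and their reading is None.
At some moment in a run one of cover1, cover2, cover3, cover4 may be knocked a few centimetres aside while the robot is not near it.
It also fails if it takes over 210 s, if anything falls off the work surface, if the arm or the gripper's body presses on something with over 40 N, if the wrist force passes 120 N, or if a joint passes its speed limit or range.

ROBOT

A 7-joint arm with a two-finger parallel gripper is mounted at the origin on the work surface. World frame = base frame: x ahead of the robot, y to its left, z up, the work surface at z = 0. Lengths are in mm, angles in rad, forces in N, time in s.
With the tool pointing down it reaches from about 400 to 875 mm from the base axis. Payload 19.3 kg.
Tool frame: the origin (TCP) lies on the front face of the gripper's body, between the roots of the fingers; the fingertips stand 73 mm ahead of it and the grasp point (between the pads) lies robot.grip_point_offset ahead of it (robot.grip_point_offset is the distance from the TCP to the grasp point, in mm); z points along the fingers, y is the direction in which the jaws open and shut (so a half turn about z gives the same grasp; the last joint's range is limited). The gripper opens to 85 mm and grips with 20 to 120 N. Pads are 22 mm wide; open, the fingers measure 114 mm over their backs; the gripper's body (76 mm by 85 mm) begins 54 mm behind the grasp point. The pads swing forward as they close: fully open they stand 13 mm farther back than shut.
Start: joints at [1.087, 0.521, -0.036, 1.599, 0.021, 1.021, -0.113], TCP at [251.28, -572.254, 303.891] pointing down, gripper open.
Joint ranges: [-2.91, 2.91], [-0.3, 2.13], [-1.5, 1.42], [0.17, 2.43], [-1.26, 4.41], [0.16, 1.93], [-2.52, 2.52]. Speed limits (rad/s): [1.89, 1.89, 2.39, 2.39, 3.01, 3.01, 3.01].

INTERFACE

Orientations are given as a 3x3 rotation matrix whose columns are the frame's x, y, z axes.
In Python, from plant import robot gives the robot as it stands.
- The arm moves only by the shell command python3 -m handwheel 'ROWS'. ROWS is JSON, a list of rows, each an object of numbers: "wx", "wy", "wz": the turn, a rotation vector about the world's x, y, z in degrees; "tx", "ty", "tz": the shift along the world's x, y, z in cm; "hand": the opening, from -1 (shut) to 1 (fully open). A call has 1 to 8 rows; each row shifts and turns the commanded pose from where the row before left it; what a row does not reach is not made up. A row lasts 1/12 s, in which the tool goes at most 41.7 mm and 7.16 degrees, less where a joint would pass 70% of its speed; a pose out of reach is approached as far as the arm can. A call with a gripper value outside its range is refused whole. The fingers move at their own pace and stop on an object; the grip force is fixed at half the most. Time passes only in rows, so rows that do not move let the fingers close. It gives the time, the measured TCP pose, the force and the opening at its end, in the units of the state.
- robot.observe(): the state, without advancing time (a new reading comes with each control period).
- robot.capture(name): name is "scene" or "top"; returns the picture (400x640x3 uint8, blue, green, red); there is no depth.
- robot.camera_model(name): a dict with "fx", "fy", "cx", "cy" (pixels), "T" (4x4, takes a point from camera to world coordinates). Camera axes: x right, y down, z forward; pixel columns grow to the right and rows downward; lengths in mm; the calibration is good to about 2 mm. A picture is of the moment at which its call begins. camera_model takes no time and is no camera call.
- robot.hand_in(): hands the job in, once; it reports no verdict.
The state is a dict: "time_s": time; "qpos": joint angles; "joint_velocities": joint speeds; "effort": joint torques, N m; "position": TCP position; "tcp_rot": TCP orientation; "ft_force": force on the tool from outside, world axes, zero at the start; "torque": the same for the moment, N m; "gripper_width": opening from 0.0 (shut) to 1.0 (fully open).
Only numpy, scipy, OpenCV 4.12 (cv2) and the standard library are available. Lean on these libraries where they do the work, as an engineer would, in place of code of your own. Each camera call takes 0.05 s, during which the arm holds its last target.

## Working session

There is one attempt and no reset: what is moved stays moved. The work goes in short steps, Python scripts to look and compute and a shell command to move; the robot and the scene stay as the last step left them, time stands still between calls to the robot, and variables do not carry over. Pictures are saved under pics/ and viewed, and the job is handed in when it is done.

```bash
ls; mkdir -p pics
python3 - <<'E'
from plant import robot
import cv2,numpy as np
for n in("scene","top"):
    cv2.imwrite(f"pics/{n}0.png",robot.capture(n)); m=robot.camera_model(n); print(n,m["fx"],m["fy"],m["cx"],m["cy"]);print(np.round(m["T"],3))
s=robot.observe();print(s["time_s"],s["position"],np.round(s["tcp_rot"],3),s["gripper_width"],robot.grip_point_offset)
E
```

```text
pics
scene 376.0572312423393 376.0572312423393 319.1933545114857 201.19120308908816
[[ 6.81000e-01  5.86000e-01 -4.40000e-01  9.49185e+02]
 [ 7.32000e-01 -5.54000e-01  3.95000e-01 -3.86426e+02]
 [-1.20000e-02 -5.91000e-01 -8.06000e-01  8.54838e+02]
 [ 0.00000e+00  0.00000e+00  0.00000e+00  1.00000e+00]]
top 425.05258004711993 425.05258004711993 315.532892329171 198.70747514111474
[[ 1.300000e-02 -9.970000e-01  7.100000e-02  4.240930e+02]
 [-1.000000e+00 -1.300000e-02 -2.000000e-03 -1.363000e+01]
 [ 3.000000e-03 -7.100000e-02 -9.970000e-01  1.501182e+03]
 [ 0.000000e+00  0.000000e+00  0.000000e+00  1.000000e+00]]
0.1 [ 251.18329591 -572.04583524  303.38098419] [[ 0.916  0.402 -0.   ]
 [ 0.402 -0.916  0.001]
 [-0.    -0.001 -1.   ]] 0.9971823903399557 53.900000000000006
```

View pics/scene0.png

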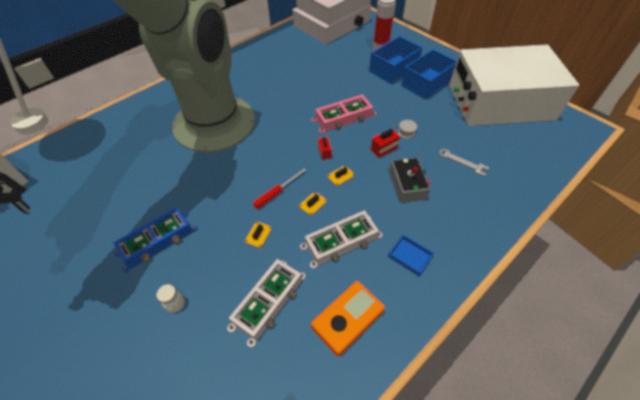

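View pics/top0.png

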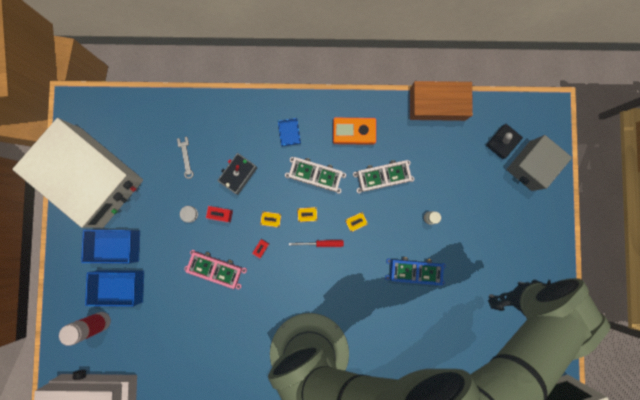

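The top view shows 3 yellow covers at (271,219), (307,214) and (357,222). The grey housings are at (316,174) and (384,176), and the switchbox at (238,174). There are two red hoods, a large one at (219,214) and a small one at (261,249). Pink (215,270) and blue (416,272) housings are look-alikes. Next come the zoomed crops.

Run:
```python
import cv2
t=cv2.imread("pics/top0.png");s=cv2.imread("pics/scene0.png")
cv2.imwrite("pics/c_top.png",cv2.resize(t[145:265,175:375],None,fx=4,fy=4,interpolation=cv2.INTER_CUBIC))
cv2.imwrite("pics/c_sc.png",cv2.resize(s[100:220,240:440],None,fx=4,fy=4,interpolation=cv2.INTER_CUBIC))
```

```text
(no output)
```

View pics/c_top.png

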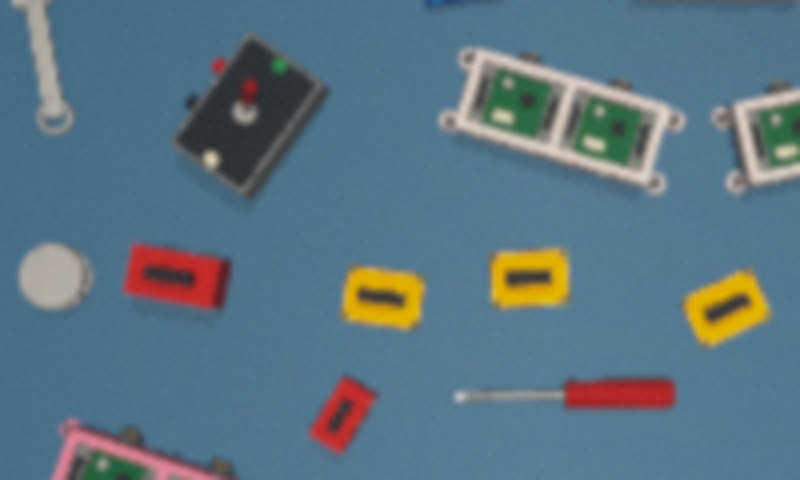

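View pics/c_sc.png

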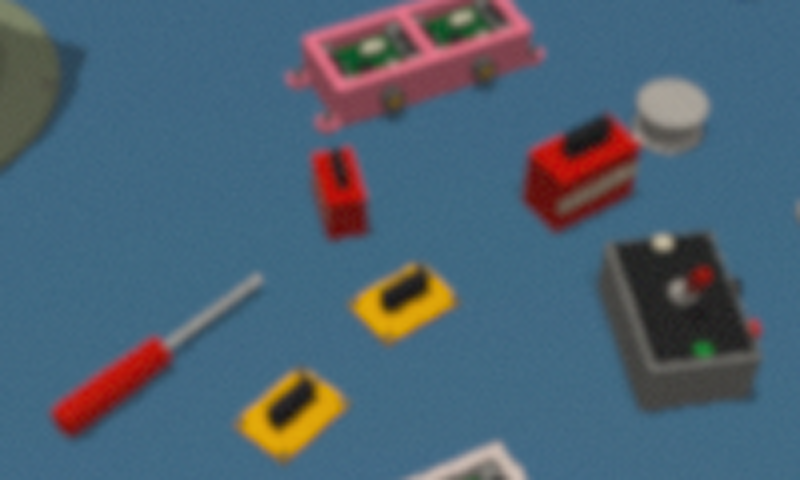

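```bash
cat > h.py <<'E'
import cv2,numpy as np
from plant import robot
def ray(n,uv,z):
    m=robot.camera_model(n);T=np.array(m["T"])
    uv=np.atleast_2d(np.asarray(uv,float))
    d=np.c_[(uv[:,0]-m["cx"])/m["fx"],(uv[:,1]-m["cy"])/m["fy"],np.ones(len(uv))]@T[:3,:3].T
    o=T[:3,3]; return o+d*((z-o[2])/d[:,2])[:,None]
def proj(n,P):
    m=robot.camera_model(n);T=np.linalg.inv(np.array(m["T"]))
    p=np.atleast_2d(P)@T[:3,:3].T+T[:3,3]
    return np.c_[m["fx"]*p[:,0]/p[:,2]+m["cx"],m["fy"]*p[:,1]/p[:,2]+m["cy"]]
K=6
def up(img): return cv2.resize(img,None,fx=K,fy=K,interpolation=cv2.INTER_CUBIC)
def dn(p): return (np.asarray(p,float)+.5)/K-.5
def hsv(img): return cv2.cvtColor(img,cv2.COLOR_BGR2HSV)
def yellow(H): return cv2.inRange(H,(18,130,90),(35,255,255))
def red(H): return cv2.inRange(H,(0,150,70),(8,255,255))|cv2.inRange(H,(172,150,70),(180,255,255))
def blobs(mask,amin,n,z):
    """filled blobs -> rect centre on plane z, long-axis yaw, sizes"""
    out=[]
    for c in cv2.findContours(mask,cv2.RETR_EXTERNAL,cv2.CHAIN_APPROX_NONE)[0]:
        if cv2.contourArea(c)<amin*K*K: continue
        P=ray(n,dn(c[:,0,:]),z)
        r=cv2.minAreaRect(np.float32(P[:,:2])); b=cv2.boxPoints(r)
        e=[b[1]-b[0],b[2]-b[1]]; L=max(e,key=np.linalg.norm)
        yaw=np.degrees(np.arctan2(L[1],L[0]))%180
        M=cv2.moments(c); px=dn([M["m10"]/M["m00"],M["m01"]/M["m00"]])
        out.append((np.round(px,1),np.round(r[0],1),np.round(ray(n,px,z)[0,:2],1),round(yaw,1),np.round(sorted(r[1]),1)))
    return out
E
cat > meas.py <<'E'
from h import *
def main():
    for n in("top","scene"):
        I=up(robot.capture(n));H=hsv(I)
        print(n,"yellow z7")
        for b in blobs(yellow(H),40,n,7):print(*b)
        print("red z55")
        for b in blobs(red(H),25,n,55):print(*b)
        print(n,"black ribs")
        ym=cv2.morphologyEx(yellow(H),cv2.MORPH_CLOSE,np.ones((41,41)))
        dark=cv2.inRange(H,(0,0,0),(180,255,75))
        for b in blobs(dark&ym,3,n,27):print(' y',*b)
        rm=cv2.morphologyEx(red(H),cv2.MORPH_CLOSE,np.ones((41,41)))
        for b in blobs(dark&rm,3,n,75):print(' r',*b)
if __name__=="__main__": main()
E
python3 meas.py
```

```text
top yellow z7
[356.1 221.6] [ 452.6 -159.5] [ 452.6 -159.5] 115.5 [47.3 67.4]
[270.3 219. ] [457.8 141.7] [457.6 141.7] 83.2 [47.1 67.4]
[307.  214.1] [476.3  13.3] [476.3  13.3] 95.1 [47.3 67.1]
[631.4 171.6] [  645.7 -1132. ] [  642.4 -1135.2] 125.5 [46.3 55.5]
red z55
[ 94.7 323.7] [ 99.2 715.9] [ 99.8 715.3] 113.0 [60.5 65.2]
[329.7 243.1] [377.5 -65.4] [377.7 -66.1] 91.7 [20.7 89.7]
[260.1 248.2] [357.3 168.9] [357.3 169. ] 149.8 [30.6 55.8]
[218.5 213.7] [472.2 312.8] [472.2 313.2] 80.3 [40.6 81.1]
top black ribs
 y [356.3 221.5] [ 452.7 -158.5] [ 452.5 -158.2] 117.2 [ 5.4 33.7]
 y [269.9 218.8] [457.9 141.5] [457.6 141. ] 84.1 [ 4.8 32.8]
 y [306.4 213.9] [476.4  14.2] [476.3  14.8] 94.8 [ 5.4 31.4]
 r [259.4 248.7] [357.  168.9] [356.6 168.9] 150.8 [ 4.5 22.2]
 r [216.9 213.5] [472.2 314. ] [472.1 313.9] 81.0 [ 7.1 37.9]
scene yellow z7
[258.  234.4] [ 454.6 -160.8] [ 455.1 -161.5] 115.0 [49.1 69.1]
[312.4 203.3] [478.4  11.9] [478.9  10.8] 94.5 [49.7 69.4]
[340.3 176.3] [460.1 139.7] [462.7 136. ] 82.2 [50.  69.1]
red z55
[267.2 196.3] [405.3 -81.9] [405.5 -84. ] 91.7 [26.6 91.9]
[414.9 168.8] [615.  277.5] [614.7 277.5] 128.8 [16.2 22.7]
[324.7 147.8] [380.5 151.8] [381.2 150.3] 147.7 [31.8 84.7]
[383.5 142.8] [487.7 296.8] [486.5 290.8] 79.3 [ 74.1 106.4]
[382.5  30.1] [ 67.7 759.1] [ 71.  757.1] 125.6 [ 62.6 196. ]
scene black ribs
 y [257.5 231.8] [ 459.4 -162.3] [ 459.6 -162.9] 115.4 [12.8 39.7]
 y [312.4 200.6] [482.8   8.2] [483.1   7.6] 96.0 [14.2 39.9]
 y [340.8 172.3] [464.7 136.2] [464.6 135.5] 83.2 [15.6 40. ]
 r [324.3 141.7] [375.6 153.6] [376.6 153.1] 148.6 [ 4.6 30.6]
 r [383.6 136.8] [483.6 293.5] [481.9 292.5] 34.4 [13.1 20.1]
```

Run:
```python
from h import *
I=up(cv2.imread("pics/top0.png"));H=hsv(I)
print("box dark z50")
for b in blobs(cv2.morphologyEx(cv2.inRange(H,(0,0,0),(180,255,75)),cv2.MORPH_CLOSE,np.ones((25,25))),200,"top",50):
    if 200<b[0][0]<280: print(*b)
w=cv2.inRange(H,(0,0,120),(180,60,255)) 
cv2.imwrite("pics/w.png",w[130*K:210*K,270*K:420*K][:, :][::1,::1] if 0 else cv2.resize(w[130*K:210*K,270*K:420*K],(800,427)))
cs,hi=cv2.findContours(w,cv2.RETR_CCOMP,cv2.CHAIN_APPROX_NONE)
for c,h in zip(cs,hi[0]):
    a=cv2.contourArea(c)/K/K
    if a<60: continue
    P=ray("top",dn(c[:,0]),39);r=cv2.minAreaRect(np.float32(P[:,:2]));M=cv2.moments(c)
    px=dn([M["m10"]/M["m00"],M["m01"]/M["m00"]])
    if 270<px[0]<430 and px[1]<210: print("hole" if h[3]>=0 else "outer",px.round(1),np.round(r[0],1),np.round(r[1],1),round(r[2],1),round(a))
```

```text
box dark z50
[237.2 173.6] [613.9 257.9] [611.  254.2] 145.7 [ 92.6 110.3]
outer [384.7 175.3] [ 612.1 -248.6] [ 81.6 208. ] 12.5 1197
hole [373.1 177.8] [ 604.2 -214.3] [50.3 71.7] 13.1 266
hole [396.4 172.6] [ 623.4 -295.1] [50.8 72. ] 12.8 269
outer [315.1 174. ] [614.2 -13.8] [207.4  83.5] 73.7 1244
hole [326.6 177.1] [604.3 -53.3] [71.2 50.8] 74.3 258
hole [303.9 169.9] [627.1  26.4] [71.2 50.5] 73.7 242
outer [344.4 129.3] [ 772.9 -113.7] [33.6 53.7] 0.8 139
outer [364.6  65.1] [1001.9 -173.3] [ 129.6 1967.3] 0.1 18290
outer [350.7  18.6] [1164.7  -67.3] [ 154.7 2197.4] 0.8 22810
```

Run:
```python
import cv2
t=cv2.imread("pics/top0.png");s=cv2.imread("pics/scene0.png")
cv2.imwrite("pics/c_h.png",cv2.resize(t[145:200,280:420],None,fx=5.5,fy=5.5,interpolation=cv2.INTER_CUBIC))
cv2.imwrite("pics/c_b.png",cv2.resize(t[145:205,210:270],None,fx=9,fy=9,interpolation=cv2.INTER_CUBIC))
```

```text
(no output)
```

View pics/c_h.png

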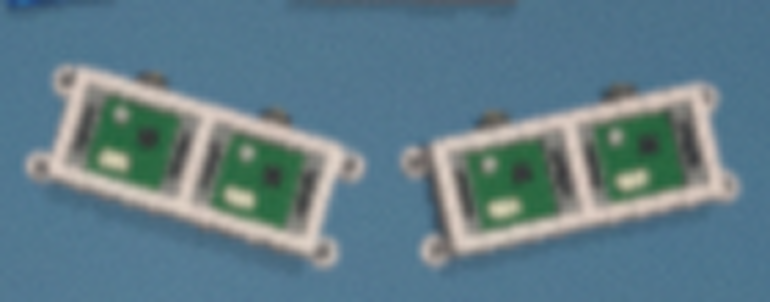

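View pics/c_b.png

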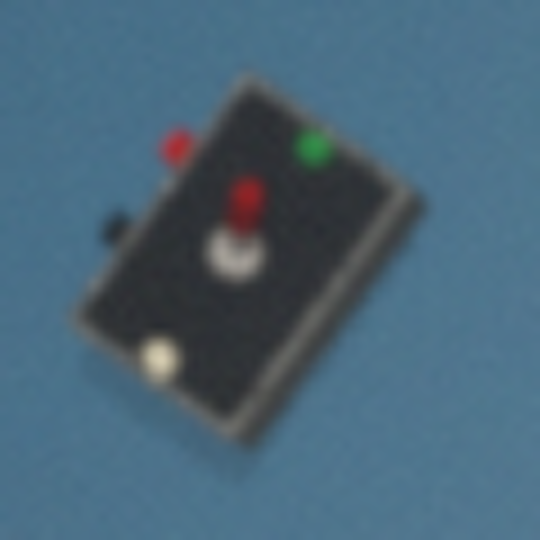

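View pics/w.png

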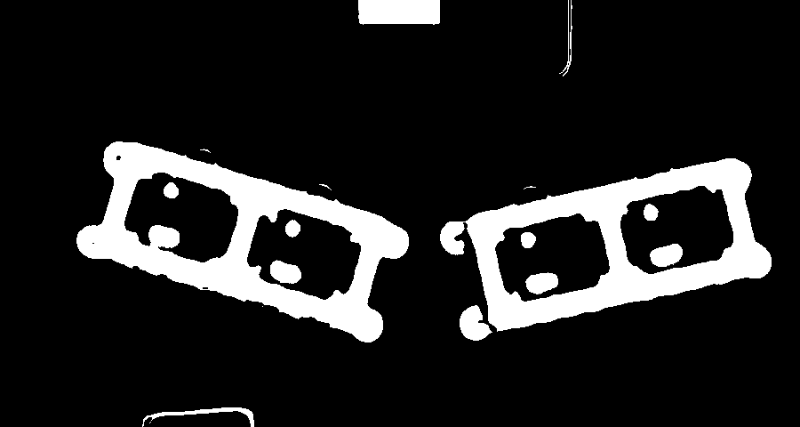

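Run:
```python
from h import *
for n,roi in(("top",(210,145,270,205)),("scene",(385,150,440,210))):
    I=up(cv2.imread(f"pics/{n}0.png"));H=hsv(I);x0,y0,x1,y1=roi
    res={}
    for name,m in(("green",cv2.inRange(H,(45,120,60),(80,255,255))),("white",cv2.inRange(H,(0,0,130),(45,70,255)))):
        mm=np.zeros_like(m);mm[y0*K:y1*K,x0*K:x1*K]=m[y0*K:y1*K,x0*K:x1*K]
        for c in cv2.findContours(mm,cv2.RETR_EXTERNAL,cv2.CHAIN_APPROX_NONE)[0]:
            if cv2.contourArea(c)<5*K*K: continue
            M=cv2.moments(c);px=dn([M["m10"]/M["m00"],M["m01"]/M["m00"]])
            print(n,name,px.round(1),ray(n,px,50)[0,:2].round(1),round(cv2.contourArea(c)/K/K))
```

```text
top green [244.3 161.1] [654.4 231. ] 8
top white [227.2 184.6] [572.6 287.4] 11
top white [235.4 173.1] [612.4 260.5] 11
scene green [415.3 186.6] [653.6 231.7] 15
scene white [405.3 160.1] [572.7 287.8] 12
```

```bash
python3 -m handwheel '[{"tx":1.8,"ty":3.5,"wz":4,"hand":-1},{"tx":1.8,"ty":3.5,"wz":4,"hand":-1},{"tx":1.8,"ty":3.5,"wz":4,"hand":-1},{"tx":1.8,"ty":3.5,"wz":4,"hand":-1},{"tx":1.8,"ty":3.5,"wz":4,"hand":-1},{"tx":1.8,"ty":3.5,"wz":4,"hand":-1},{"tx":1.8,"ty":3.5,"wz":4,"hand":-1},{"tx":1.8,"ty":3.5,"wz":4,"hand":-1}]'
```

```text
validation failed for argument at $[0]...
```

```bash
python3 -m handwheel '[{"wx":0,"wy":0,"wz":4,"tx":1.8,"ty":3.5,"tz":0,"hand":-1}]'; python3 -m handwheel --help | head -20
```

```text
time_s: 0.28
position: [265.5, -541.3, 303.3]
tcp_rot: [[0.889, 0.458, -0.002], [0.458, -0.889, -0.002], [-0.003, 0.001, -1.0]]
ft_force: [1.2, -0.1, -0.1]
gripper_width: 0.885invalid input: not JSON, or not a number
```

```bash
python3 -m handwheel '[{"wx":0,"wy":0,"wz":4,"tx":1.8,"ty":3.5,"tz":0,"hand":-1},{"wx":0,"wy":0,"wz":4,"tx":1.8,"ty":3.5,"tz":0,"hand":-1},{"wx":0,"wy":0,"wz":4,"tx":1.8,"ty":3.5,"tz":0,"hand":-1},{"wx":0,"wy":0,"wz":4,"tx":1.8,"ty":3.5,"tz":0,"hand":-1},{"wx":0,"wy":0,"wz":4,"tx":1.8,"ty":3.5,"tz":0,"hand":-1},{"wx":0,"wy":0,"wz":4,"tx":1.8,"ty":3.5,"tz":0,"hand":-1},{"wx":0,"wy":0,"wz":4,"tx":1.8,"ty":3.5,"tz":0,"hand":-1},{"wx":0,"wy":0,"wz":0,"tx":1.8,"ty":3.5,"tz":0,"hand":-1}]'; python3 -m handwheel '[{"wx":0,"wy":0,"wz":0,"tx":1.8,"ty":3.5,"tz":0,"hand":-1},{"wx":0,"wy":0,"wz":0,"tx":1.8,"ty":3.5,"tz":0,"hand":-1},{"wx":0,"wy":0,"wz":0,"tx":1.8,"ty":3.5,"tz":0,"hand":-1},{"wx":0,"wy":0,"wz":0,"tx":1.8,"ty":3.5,"tz":0,"hand":-1},{"wx":0,"wy":0,"wz":0,"tx":1.8,"ty":3.5,"tz":0,"hand":-1},{"wx":0,"wy":0,"wz":0,"tx":1.8,"ty":3.5,"tz":0,"hand":-1},{"wx":0,"wy":0,"wz":0,"tx":1.8,"ty":3.5,"tz":0,"hand":-1},{"wx":0,"wy":0,"wz":0,"tx":1.8,"ty":3.5,"tz":0,"hand":-1}]'
```

```text
time_s: 0.95
position: [413.7, -255.5, 304.0]
tcp_rot: [[0.56, 0.829, 0.0], [0.829, -0.56, -0.0], [-0.0, 0.0, -1.0]]
ft_force: [1.4, -0.8, 0.3]
gripper_width: 0.004
time_s: 1.62
position: [557.8, 24.6, 303.9]
tcp_rot: [[0.564, 0.826, -0.0], [0.826, -0.564, -0.0], [-0.0, 0.0, -1.0]]
ft_force: [0.6, -0.5, 0.7]
gripper_width: -0.001
```

```bash
python3 -m handwheel '[{"wx":0,"wy":0,"wz":0,"tx":1.75,"ty":3.3,"tz":0,"hand":-1},{"wx":0,"wy":0,"wz":0,"tx":1.75,"ty":3.3,"tz":0,"hand":-1},{"wx":0,"wy":0,"wz":0,"tx":1.75,"ty":3.3,"tz":0,"hand":-1},{"wx":0,"wy":0,"wz":0,"tx":1.75,"ty":3.3,"tz":0,"hand":-1},{"wx":0,"wy":0,"wz":0,"tx":1.75,"ty":3.3,"tz":0,"hand":-1},{"wx":0,"wy":0,"wz":0,"tx":1.75,"ty":3.3,"tz":0,"hand":-1},{"wx":0,"wy":0,"wz":0,"tx":0,"ty":0,"tz":0,"hand":-1},{"wx":0,"wy":0,"wz":0,"tx":0,"ty":0,"tz":0,"hand":-1}]'; python3 -m handwheel '[{"wx":0,"wy":0,"wz":0,"tx":0,"ty":0,"tz":-4,"hand":-1},{"wx":0,"wy":0,"wz":0,"tx":0,"ty":0,"tz":-4,"hand":-1},{"wx":0,"wy":0,"wz":0,"tx":0,"ty":0,"tz":-4,"hand":-1},{"wx":0,"wy":0,"wz":0,"tx":0,"ty":0,"tz":-3.8,"hand":-1},{"wx":0,"wy":0,"wz":0,"tx":0,"ty":0,"tz":0,"hand":-1},{"wx":0,"wy":0,"wz":0,"tx":0,"ty":0,"tz":0,"hand":-1}]'
python3 - <<'E'
from h import *
for n,r in(("top",(200,130)),("scene",(365,120))):
    I=robot.capture(n); cv2.imwrite(f"pics/a_{n}.png",cv2.resize(I[r[1]:r[1]+90,r[0]:r[0]+90],None,fx=6,fy=6,interpolation=cv2.INTER_CUBIC))
E
```

```text
time_s: 2.28
position: [662.0, 223.0, 302.8]
tcp_rot: [[0.561, 0.828, -0.001], [0.828, -0.561, 0.0], [-0.0, -0.001, -1.0]]
ft_force: [-0.3, -0.6, -0.3]
gripper_width: -0.001
time_s: 2.78
position: [661.7, 219.6, 145.3]
tcp_rot: [[0.564, 0.826, -0.003], [0.826, -0.564, -0.001], [-0.003, -0.001, -1.0]]
ft_force: [0.6, 1.3, 1.5]
gripper_width: 0.001
```

View pics/a_top.png

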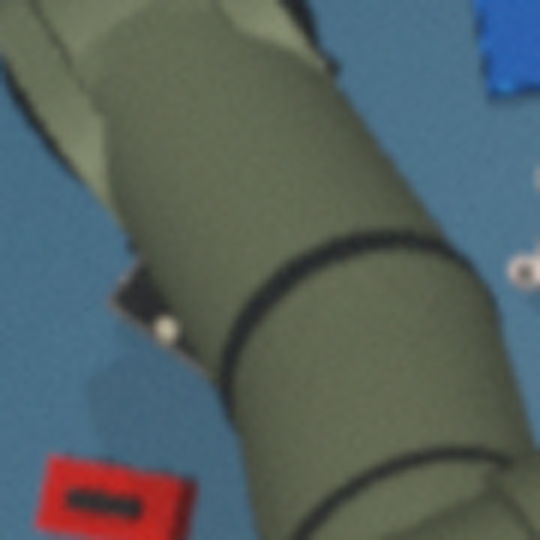

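View pics/a_scene.png

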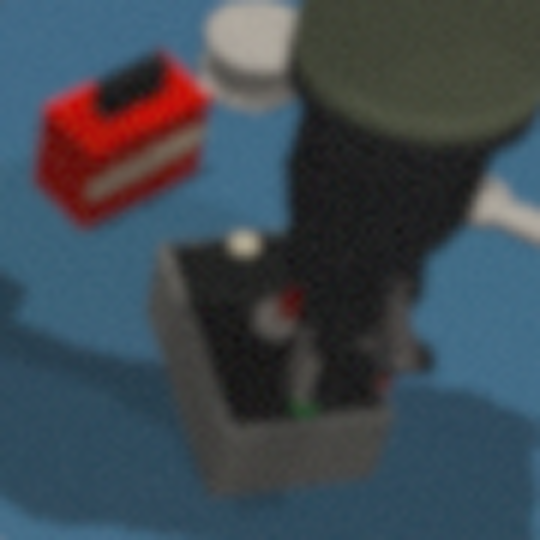

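Run:
```python
from h import *
p=proj("scene",[[661.7,219.6,72],[661.7,219.6,145],[653,231,50]]);print((p-[365,120])*6)
I=cv2.resize(robot.capture("scene")[150:200,390:450],None,fx=12,fy=12,interpolation=cv2.INTER_CUBIC)
cv2.imwrite("pics/a2.png",cv2.convertScaleAbs(I,alpha=2.2))
```

```text
[[308.37012836 393.81632543]
 [342.80113726 284.15585219]
 [299.45774462 399.7171005 ]]
```

View pics/a2.png

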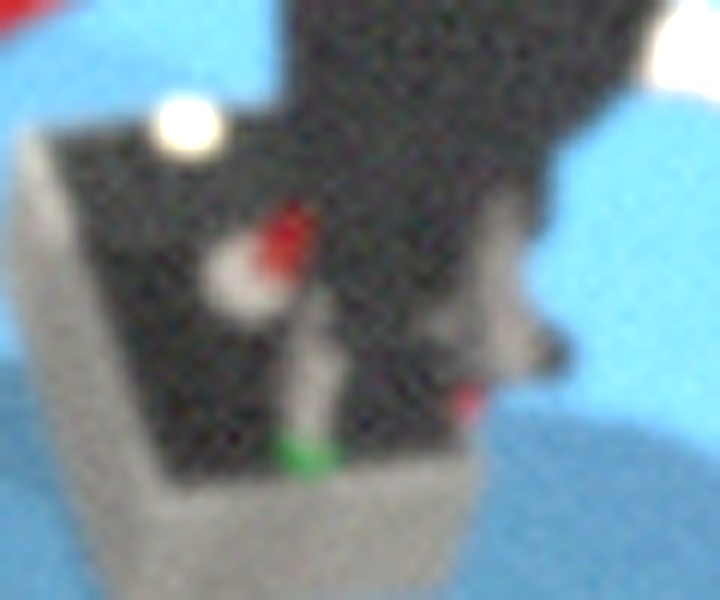

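```bash
python3 -m handwheel '[{"wx":0,"wy":0,"wz":0,"tx":0.3,"ty":0.45,"tz":0,"hand":-1},{"wx":0,"wy":0,"wz":0,"tx":-1,"ty":0.7,"tz":0,"hand":-1},{"wx":0,"wy":0,"wz":0,"tx":-1,"ty":0.7,"tz":0,"hand":-1},{"wx":0,"wy":0,"wz":0,"tx":-1,"ty":0.7,"tz":0,"hand":-1},{"wx":0,"wy":0,"wz":0,"tx":-1,"ty":0.7,"tz":0,"hand":-1},{"wx":0,"wy":0,"wz":0,"tx":-0.7,"ty":0.5,"tz":0,"hand":-1},{"wx":0,"wy":0,"wz":0,"tx":0,"ty":0,"tz":0,"hand":-1},{"wx":0,"wy":0,"wz":0,"tx":0,"ty":0,"tz":0,"hand":-1}]'
python3 - <<'E'
from h import *
I=cv2.resize(robot.capture("scene")[140:200,380:450],None,fx=10,fy=10,interpolation=cv2.INTER_CUBIC)
cv2.imwrite("pics/a3.png",cv2.convertScaleAbs(I,alpha=1.8))
E
```

```text
time_s: 3.6
position: [619.0, 258.1, 146.9]
tcp_rot: [[0.564, 0.826, 0.003], [0.826, -0.564, -0.0], [0.001, 0.003, -1.0]]
ft_force: [6.5, -3.5, 4.8]
gripper_width: 0.0
```

View pics/a3.png

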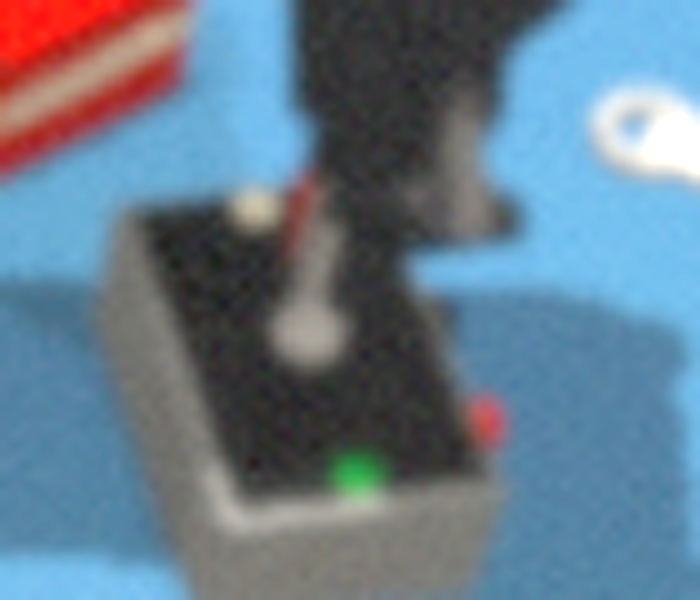

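```bash
python3 -m handwheel '[{"wx":0,"wy":0,"wz":0,"tx":1.2,"ty":-0.8,"tz":0,"hand":-1},{"wx":0,"wy":0,"wz":0,"tx":1.2,"ty":-0.8,"tz":0,"hand":-1},{"wx":0,"wy":0,"wz":0,"tx":0,"ty":0,"tz":4,"hand":-1},{"wx":0,"wy":0,"wz":0,"tx":0,"ty":0,"tz":4,"hand":-1},{"wx":0,"wy":0,"wz":0,"tx":0,"ty":0,"tz":4,"hand":-1},{"wx":0,"wy":0,"wz":0,"tx":-2,"ty":1,"tz":3,"hand":-1},{"wx":0,"wy":0,"wz":0,"tx":0,"ty":0,"tz":0,"hand":-1},{"wx":0,"wy":0,"wz":0,"tx":0,"ty":0,"tz":0,"hand":-1}]'
python3 - <<'E'
from h import *
I=cv2.resize(robot.capture("scene")[140:200,380:450],None,fx=10,fy=10,interpolation=cv2.INTER_CUBIC)
cv2.imwrite("pics/a4.png",cv2.convertScaleAbs(I,alpha=1.8))
u=np.array([-.823,.568]);C=np.array([613.3,259.3])
for a in(-.45,.45):
    t=C+u*45*np.sin(a);print(a,(proj("scene",[t[0],t[1],52+45*np.cos(a)])[0]-[380,140])*10)
E
```

```text
time_s: 4.32
position: [622.0, 253.2, 297.9]
tcp_rot: [[0.562, 0.827, 0.003], [0.827, -0.562, 0.001], [0.003, 0.001, -1.0]]
ft_force: [-0.7, -0.1, -0.7]
gripper_width: 0.006
-0.45 [350.44729388 282.50974362]
0.45 [308.43587687 175.8859212 ]
```

View pics/a4.png

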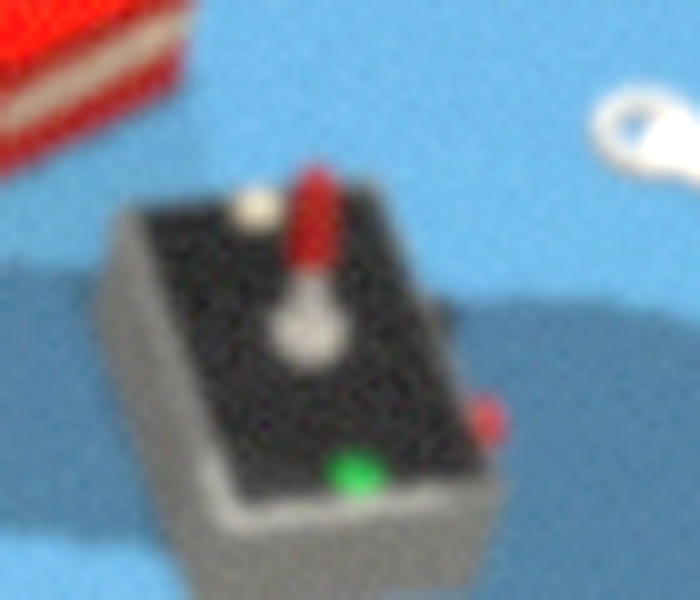

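```bash
python3 -m handwheel '[{"wx":0,"wy":0,"wz":5,"tx":-3,"ty":1.2,"tz":-1.5,"hand":0},{"wx":0,"wy":0,"wz":5,"tx":-3,"ty":1.2,"tz":-1.5,"hand":0},{"wx":0,"wy":0,"wz":5,"tx":-3,"ty":1.2,"tz":-1.5,"hand":0},{"wx":0,"wy":0,"wz":5,"tx":-3,"ty":1.2,"tz":-1.5,"hand":0},{"wx":0,"wy":0,"wz":5,"tx":-3,"ty":1.2,"tz":-1.5,"hand":0},{"wx":0,"wy":0,"wz":0,"tx":0,"ty":0,"tz":0,"hand":0},{"wx":0,"wy":0,"wz":0,"tx":0,"ty":0,"tz":0,"hand":0},{"wx":0,"wy":0,"wz":0,"tx":0,"ty":0,"tz":0,"hand":0}]'
```

```text
time_s: 5.03
position: [472.7, 311.7, 220.0]
tcp_rot: [[0.163, 0.987, -0.001], [0.987, -0.163, -0.001], [-0.001, -0.001, -1.0]]
ft_force: [-0.1, 0.1, 0.0]
gripper_width: 0.5
```

```bash
python3 -m handwheel '[{"wx":0,"wy":0,"wz":0,"tx":0,"ty":0.2,"tz":-2.5,"hand":0},{"wx":0,"wy":0,"wz":0,"tx":0,"ty":0,"tz":-2.5,"hand":0},{"wx":0,"wy":0,"wz":0,"tx":0,"ty":0,"tz":-2,"hand":0},{"wx":0,"wy":0,"wz":0,"tx":0,"ty":0,"tz":-1,"hand":0},{"wx":0,"wy":0,"wz":0,"tx":0,"ty":0,"tz":0,"hand":0},{"wx":0,"wy":0,"wz":0,"tx":0,"ty":0,"tz":0,"hand":0}]';python3 - <<'E'
from h import *
I=cv2.resize(robot.capture("scene")[90:170,340:440],None,fx=7,fy=7,interpolation=cv2.INTER_CUBIC)
cv2.imwrite("pics/b1.png",cv2.convertScaleAbs(I,alpha=1.8))
E
```

```text
time_s: 5.53
position: [472.8, 314.1, 141.1]
tcp_rot: [[0.162, 0.987, -0.0], [0.987, -0.162, -0.0], [-0.0, -0.0, -1.0]]
ft_force: [1.0, -0.2, -0.3]
gripper_width: 0.498
```

View pics/b1.png

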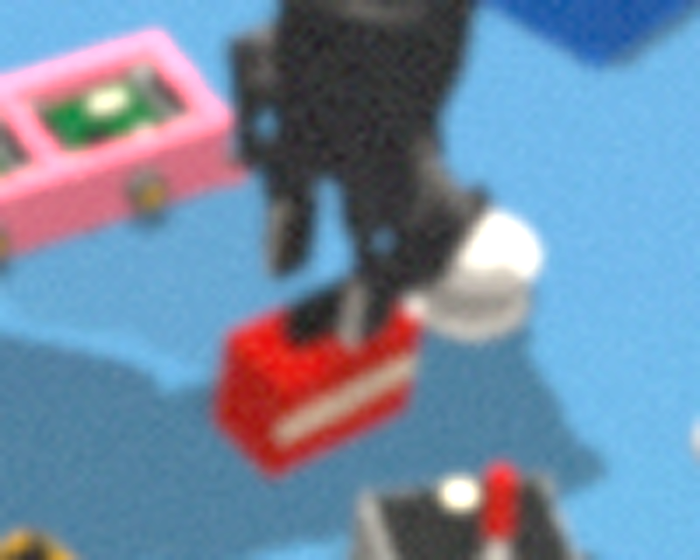

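```bash
python3 -m handwheel '[{"wx":0,"wy":0,"wz":0,"tx":0,"ty":0,"tz":-1,"hand":0},{"wx":0,"wy":0,"wz":0,"tx":0,"ty":0,"tz":0,"hand":0},{"wx":0,"wy":0,"wz":0,"tx":0,"ty":0,"tz":0,"hand":-1},{"wx":0,"wy":0,"wz":0,"tx":0,"ty":0,"tz":0,"hand":-1},{"wx":0,"wy":0,"wz":0,"tx":0,"ty":0,"tz":0,"hand":-1},{"wx":0,"wy":0,"wz":0,"tx":0,"ty":0,"tz":0,"hand":-1},{"wx":0,"wy":0,"wz":0,"tx":0,"ty":0,"tz":0,"hand":-1}]'; python3 -m handwheel '[{"wx":0,"wy":0,"wz":0,"tx":0,"ty":0,"tz":2,"hand":-1},{"wx":0,"wy":0,"wz":0,"tx":0,"ty":0,"tz":4,"hand":-1},{"wx":0,"wy":0,"wz":0,"tx":0,"ty":0,"tz":4,"hand":-1},{"wx":0,"wy":0,"wz":0,"tx":0,"ty":0,"tz":4,"hand":-1},{"wx":0,"wy":0,"wz":0,"tx":0,"ty":0,"tz":0,"hand":-1},{"wx":0,"wy":0,"wz":0,"tx":0,"ty":0,"tz":0,"hand":-1}]'
python3 - <<'E'
from h import *
I=cv2.resize(robot.capture("scene")[70:160,340:440],None,fx=6,fy=6,interpolation=cv2.INTER_CUBIC)
cv2.imwrite("pics/b2.png",cv2.convertScaleAbs(I,alpha=1.8))
E
```

```text
time_s: 6.17
position: [472.5, 314.3, 131.3]
tcp_rot: [[0.162, 0.987, 0.001], [0.987, -0.162, 0.0], [0.0, 0.001, -1.0]]
ft_force: [-0.2, -1.4, 5.3]
gripper_width: 0.124
time_s: 6.67
position: [472.8, 314.5, 272.9]
tcp_rot: [[0.162, 0.987, 0.003], [0.987, -0.162, 0.002], [0.002, 0.003, -1.0]]
ft_force: [0.7, -0.9, -3.0]
gripper_width: 0.123
```

View pics/b2.png

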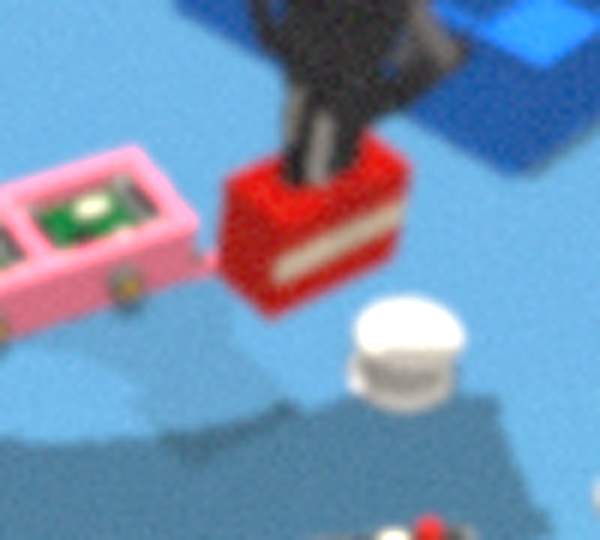

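```bash
python3 -m handwheel '[{"wx":0,"wy":0,"wz":6.5,"tx":1.75,"ty":-0.7,"tz":0,"hand":-1},{"wx":0,"wy":0,"wz":6.5,"tx":1.75,"ty":-0.7,"tz":0,"hand":-1},{"wx":0,"wy":0,"wz":6.5,"tx":1.75,"ty":-0.7,"tz":0,"hand":-1},{"wx":0,"wy":0,"wz":6.5,"tx":1.75,"ty":-0.7,"tz":0,"hand":-1},{"wx":0,"wy":0,"wz":6.5,"tx":1.75,"ty":-0.7,"tz":0,"hand":-1},{"wx":0,"wy":0,"wz":6.5,"tx":1.75,"ty":-0.7,"tz":0,"hand":-1},{"wx":0,"wy":0,"wz":6.5,"tx":1.75,"ty":-0.7,"tz":0,"hand":-1},{"wx":0,"wy":0,"wz":6.5,"tx":1.75,"ty":-0.7,"tz":0,"hand":-1}]'; python3 -m handwheel '[{"wx":0,"wy":0,"wz":6.5,"tx":0,"ty":0,"tz":0,"hand":-1},{"wx":0,"wy":0,"wz":6.5,"tx":0,"ty":0,"tz":0,"hand":-1},{"wx":0,"wy":0,"wz":0,"tx":0,"ty":0,"tz":0,"hand":-1},{"wx":0,"wy":0,"wz":0,"tx":0,"ty":0,"tz":0,"hand":-1},{"wx":0,"wy":0,"wz":0,"tx":0,"ty":0,"tz":0,"hand":-1}]'
python3 - <<'E'
from h import *
I=cv2.resize(robot.capture("scene")[110:210,360:460],None,fx=6,fy=6,interpolation=cv2.INTER_CUBIC)
cv2.imwrite("pics/b3.png",cv2.convertScaleAbs(I,alpha=1.8))
E
```

```text
time_s: 7.38
position: [612.6, 257.5, 268.9]
tcp_rot: [[-0.682, 0.731, -0.003], [0.731, 0.682, -0.001], [0.001, -0.003, -1.0]]
ft_force: [0.2, -0.4, -1.0]
gripper_width: 0.118
time_s: 7.8
position: [611.9, 258.3, 270.1]
tcp_rot: [[-0.824, 0.566, -0.001], [0.566, 0.824, -0.0], [0.001, -0.001, -1.0]]
ft_force: [-0.4, 0.1, -1.3]
gripper_width: 0.118
```

View pics/b3.png

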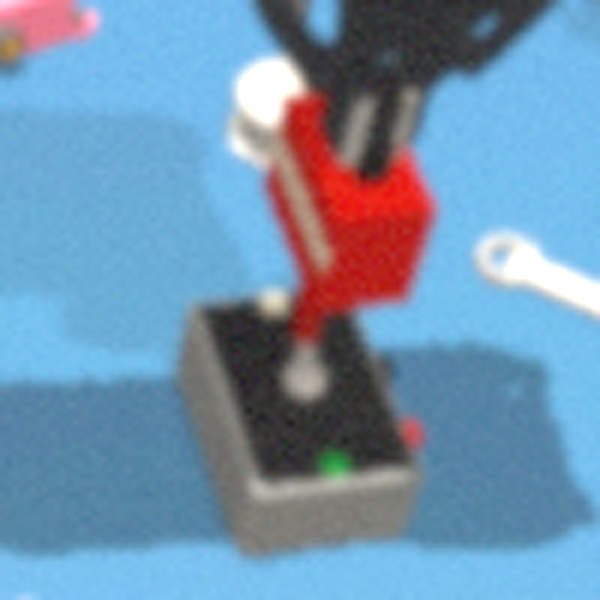

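```bash
python3 -m handwheel '[{"wx":0,"wy":0,"wz":0,"tx":0.15,"ty":0.1,"tz":-1.5,"hand":-1},{"wx":0,"wy":0,"wz":0,"tx":0,"ty":0,"tz":-2,"hand":-1},{"wx":0,"wy":0,"wz":0,"tx":0,"ty":0,"tz":-2,"hand":-1},{"wx":0,"wy":0,"wz":0,"tx":0,"ty":0,"tz":-1.5,"hand":-1},{"wx":0,"wy":0,"wz":0,"tx":0,"ty":0,"tz":-1,"hand":-1},{"wx":0,"wy":0,"wz":0,"tx":0,"ty":0,"tz":0,"hand":-1},{"wx":0,"wy":0,"wz":0,"tx":0,"ty":0,"tz":0,"hand":-1}]'
python3 - <<'E'
from h import *
I=cv2.resize(robot.capture("scene")[110:210,360:460],None,fx=6,fy=6,interpolation=cv2.INTER_CUBIC)
cv2.imwrite("pics/b4.png",cv2.convertScaleAbs(I,alpha=1.8))
E
```

```text
time_s: 8.43
position: [613.7, 259.5, 190.8]
tcp_rot: [[-0.826, 0.564, -0.0], [0.564, 0.826, -0.0], [0.0, -0.0, -1.0]]
ft_force: [0.3, -0.1, -1.3]
gripper_width: 0.122
```

View pics/b4.png

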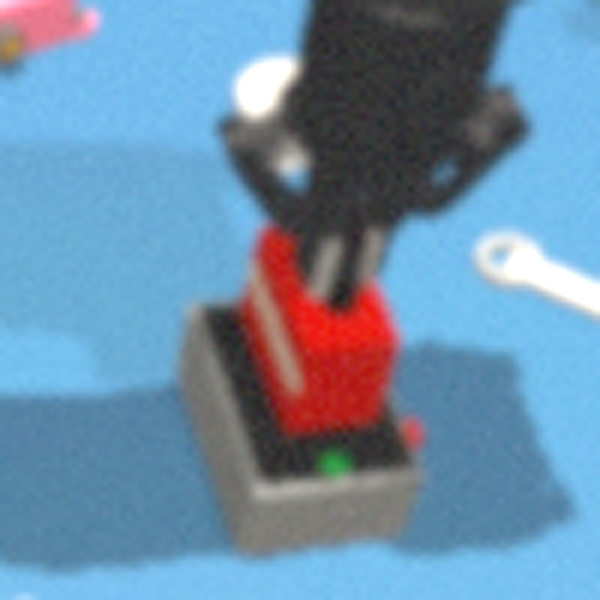

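Well placed. I'll lower the last 9 mm, let go and lift.

```bash
python3 -m handwheel '[{"wx":0,"wy":0,"wz":0,"tx":0,"ty":0,"tz":-0.6,"hand":-1},{"wx":0,"wy":0,"wz":0,"tx":0,"ty":0,"tz":-0.4,"hand":-1},{"wx":0,"wy":0,"wz":0,"tx":0,"ty":0,"tz":0,"hand":-1},{"wx":0,"wy":0,"wz":0,"tx":0,"ty":0,"tz":0,"hand":-1}]';  python3 -m handwheel '[{"wx":0,"wy":0,"wz":0,"tx":0,"ty":0,"tz":0,"hand":-0.2},{"wx":0,"wy":0,"wz":0,"tx":0,"ty":0,"tz":0,"hand":-0.2},{"wx":0,"wy":0,"wz":0,"tx":0,"ty":0,"tz":0,"hand":-0.2},{"wx":0,"wy":0,"wz":0,"tx":0,"ty":0,"tz":2,"hand":-0.2},{"wx":0,"wy":0,"wz":0,"tx":0,"ty":0,"tz":4,"hand":-0.2},{"wx":0,"wy":0,"wz":0,"tx":0,"ty":0,"tz":4,"hand":-0.2},{"wx":0,"wy":0,"wz":0,"tx":0,"ty":0,"tz":2,"hand":-0.2},{"wx":0,"wy":0,"wz":0,"tx":0,"ty":0,"tz":0,"hand":-0.2}]'
```

```text
time_s: 8.82
position: [614.2, 259.5, 181.4]
tcp_rot: [[-0.826, 0.564, 0.001], [0.564, 0.826, 0.001], [-0.001, 0.001, -1.0]]
ft_force: [2.2, 1.1, 3.2]
gripper_width: 0.122
time_s: 9.48
position: [614.7, 260.2, 306.0]
tcp_rot: [[-0.826, 0.564, 0.006], [0.564, 0.826, 0.003], [-0.003, 0.006, -1.0]]
ft_force: [-0.4, 0.0, -0.9]
gripper_width: 0.398
```

```bash
python3 -m handwheel '[{"wx":0,"wy":0,"wz":-6.9,"tx":-1.96,"ty":-1.48,"tz":0,"hand":-0.2},{"wx":0,"wy":0,"wz":-6.9,"tx":-1.96,"ty":-1.48,"tz":0,"hand":-0.2},{"wx":0,"wy":0,"wz":-6.9,"tx":-1.96,"ty":-1.48,"tz":0,"hand":-0.2},{"wx":0,"wy":0,"wz":-6.9,"tx":-1.96,"ty":-1.48,"tz":0,"hand":-0.2},{"wx":0,"wy":0,"wz":-6.9,"tx":-1.96,"ty":-1.48,"tz":0,"hand":-0.2},{"wx":0,"wy":0,"wz":-6.9,"tx":-1.96,"ty":-1.48,"tz":0,"hand":-0.2},{"wx":0,"wy":0,"wz":-6.9,"tx":-1.96,"ty":-1.48,"tz":0,"hand":-0.2},{"wx":0,"wy":0,"wz":-6.9,"tx":-1.96,"ty":-1.48,"tz":0,"hand":-0.2}]'; python3 -m handwheel '[{"wx":0,"wy":0,"wz":-6.9,"tx":0,"ty":0,"tz":-3,"hand":-0.2},{"wx":0,"wy":0,"wz":0,"tx":0,"ty":0,"tz":-3,"hand":-0.2},{"wx":0,"wy":0,"wz":0,"tx":0,"ty":0,"tz":-3,"hand":-0.2},{"wx":0,"wy":0,"wz":0,"tx":0,"ty":0,"tz":0,"hand":-0.2},{"wx":0,"wy":0,"wz":0,"tx":0,"ty":0,"tz":0,"hand":-0.2}]'; python3 meas.py | grep -v r
python3 - <<'E'
from h import *
print(np.round(robot.observe()["qpos"],2))
I=cv2.resize(robot.capture("scene")[110:260,240:440],None,fx=4,fy=4,interpolation=cv2.INTER_CUBIC)
cv2.imwrite("pics/d1.png",cv2.convertScaleAbs(I,alpha=1.6))
E
```

```text
time_s: 10.15
position: [455.8, 140.0, 300.6]
tcp_rot: [[-0.003, 1.0, -0.0], [1.0, 0.003, -0.0], [-0.0, -0.0, -1.0]]
ft_force: [0.6, -0.2, 0.5]
gripper_width: 0.401
time_s: 10.57
position: [456.5, 140.9, 210.5]
tcp_rot: [[0.111, 0.994, -0.003], [0.994, -0.111, -0.001], [-0.001, -0.003, -1.0]]
ft_force: [0.2, 0.8, 0.6]
gripper_width: 0.401
top yellow z7
[356.1 221.6] [ 452.5 -159.5] [ 452.6 -159.5] 115.5 [47.5 67.5]
[307.  214.1] [476.3  13.3] [476.3  13.3] 95.2 [47.4 67.1]
[634.1 179.1] [  617.7 -1140.8] [  615.7 -1143.7] 169.5 [37.3 80.6]
[ 94.7 323.6] [ 99.5 715.9] [ 99.9 715.2] 113.0 [60.2 64.8]
[329.7 243.1] [377.9 -65.4] [377.7 -66. ] 90.8 [20.8 89.8]
[232.4 171.4] [617.5 270.1] [617.7 269.8] 146.2 [46.4 82.1]
 y [356.2 221.5] [ 452.7 -158.5] [ 452.4 -158.1] 117.2 [ 5.4 33.7]
 y [306.4 214. ] [476.4  14.3] [476.2  15. ] 94.8 [ 5.5 31.4]
scene yellow z7
[258.  234.4] [ 454.6 -160.8] [ 455.1 -161.5] 115.0 [49.1 69.3]
[312.4 203.3] [478.3  12. ] [478.9  10.8] 94.5 [49.7 69.5]
[340.2 177.1] [460.  139.5] [464.6 133.8] 82.4 [50.6 69.5]
[267.2 196.3] [405.5 -81.9] [405.5 -83.9] 90.9 [26.6 91.7]
[413.  167.6] [601.8 280.8] [608.2 277. ] 145.5 [ 68.  124.2]
[324.7 148.1] [381.1 151.4] [381.9 149.6] 146.5 [31.9 86. ]
[383.2  29.6] [ 72.2 761.5] [ 71.  761.6] 129.3 [ 64.1 193.6]
 y [257.5 231.8] [ 459.4 -162.4] [ 459.6 -162.9] 116.0 [12.9 39.6]
 y [312.4 200.5] [483.2   8.3] [483.1   7.6] 94.4 [13.9 39.7]
 y [340.6 172.2] [463.4 136.5] [464.  135.2] 83.3 [20.3 44.2]
[-0.02  0.47 -0.53  2.04  0.35  0.72 -0.87]
```

View pics/d1.png

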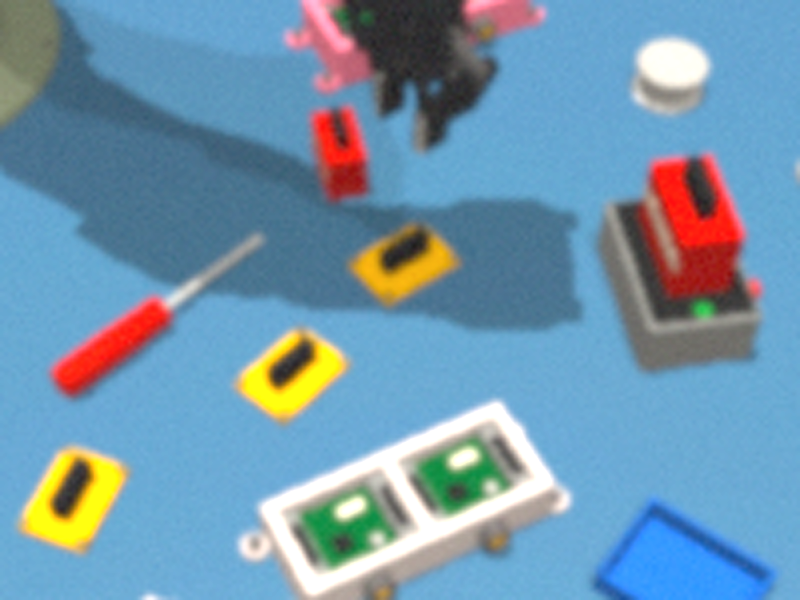

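```bash
python3 -m handwheel '[{"wx":0,"wy":0,"wz":0,"tx":0.1,"ty":0.1,"tz":-4,"hand":-0.2},{"wx":0,"wy":0,"wz":0,"tx":0,"ty":0,"tz":-3.5,"hand":-0.2},{"wx":0,"wy":0,"wz":0,"tx":0,"ty":0,"tz":-2.5,"hand":-0.2},{"wx":0,"wy":0,"wz":0,"tx":0,"ty":0,"tz":-1.5,"hand":-0.2},{"wx":0,"wy":0,"wz":0,"tx":0,"ty":0,"tz":0,"hand":-0.2},{"wx":0,"wy":0,"wz":0,"tx":0,"ty":0,"tz":0,"hand":-0.2}]'
```

```text
time_s: 11.22
position: [458.4, 142.1, 96.8]
tcp_rot: [[0.111, 0.994, 0.001], [0.994, -0.111, 0.0], [0.0, 0.001, -1.0]]
ft_force: [0.2, 1.7, 1.0]
gripper_width: 0.4
```

```bash
python3 -m handwheel '[{"wx":0,"wy":0,"wz":0,"tx":0,"ty":0,"tz":-1,"hand":-0.2},{"wx":0,"wy":0,"wz":0,"tx":0,"ty":0,"tz":-0.4,"hand":-0.2},{"wx":0,"wy":0,"wz":0,"tx":0,"ty":0,"tz":0,"hand":-1},{"wx":0,"wy":0,"wz":0,"tx":0,"ty":0,"tz":0,"hand":-1},{"wx":0,"wy":0,"wz":0,"tx":0,"ty":0,"tz":0,"hand":-1},{"wx":0,"wy":0,"wz":0,"tx":0,"ty":0,"tz":0,"hand":-1},{"wx":0,"wy":0,"wz":0,"tx":0,"ty":0,"tz":0,"hand":-1}]'; python3 -m handwheel '[{"wx":0,"wy":0,"wz":0,"tx":0,"ty":0,"tz":2,"hand":-1},{"wx":0,"wy":0,"wz":0,"tx":0,"ty":0,"tz":3,"hand":-1},{"wx":0,"wy":0,"wz":0,"tx":0,"ty":0,"tz":3,"hand":-1},{"wx":0,"wy":0,"wz":0,"tx":0,"ty":0,"tz":0,"hand":-1},{"wx":0,"wy":0,"wz":0,"tx":0,"ty":0,"tz":0,"hand":-1}]'
```

```text
time_s: 11.8
position: [458.2, 141.9, 82.6]
tcp_rot: [[0.111, 0.994, 0.001], [0.994, -0.111, 0.0], [0.0, 0.001, -1.0]]
ft_force: [-2.0, -1.0, 7.9]
gripper_width: 0.119
time_s: 12.22
position: [458.7, 141.8, 163.5]
tcp_rot: [[0.112, 0.994, 0.003], [0.994, -0.112, 0.001], [0.001, 0.003, -1.0]]
ft_force: [-0.9, -0.1, -1.1]
gripper_width: 0.121
```

Run:
```python
from h import *
I=up(cv2.imread("pics/scene0.png"));H=hsv(I)
def show(img,x0,y0,x1,y1,f,name): cv2.imwrite(name,cv2.resize(img[y0:y1,x0:x1],None,fx=f,fy=f,interpolation=cv2.INTER_CUBIC))
J=cv2.imread("pics/scene0.png");show(J,295,205,385,270,8,"pics/e1.png")
for thr in(120,150,170):
    w=cv2.inRange(H,(0,0,thr),(180,60,255))
    cs,hi=cv2.findContours(w,cv2.RETR_CCOMP,cv2.CHAIN_APPROX_NONE)
    for c,h in zip(cs,hi[0]):
        a=cv2.contourArea(c)/K/K
        if a<60: continue
        P=ray("scene",dn(c[:,0]),39);r=cv2.minAreaRect(np.float32(P[:,:2]));M=cv2.moments(c)
        px=dn([M["m10"]/M["m00"],M["m01"]/M["m00"]])
        if 220<px[0]<390 and 205<px[1]<350: print(thr,"hole" if h[3]>=0 else "outer",px.round(1),np.round(r[0],1),np.round(r[1],1),round(r[2],1),round(a))
I=up(cv2.imread("pics/top0.png"));H=hsv(I)
for thr in(120,150,170):
    w=cv2.inRange(H,(0,0,thr),(180,60,255))
    cs,hi=cv2.findContours(w,cv2.RETR_CCOMP,cv2.CHAIN_APPROX_NONE)
    for c,h in zip(cs,hi[0]):
        a=cv2.contourArea(c)/K/K
        if a<60: continue
        P=ray("top",dn(c[:,0]),39);r=cv2.minAreaRect(np.float32(P[:,:2]));M=cv2.moments(c)
        px=dn([M["m10"]/M["m00"],M["m01"]/M["m00"]])
        if 270<px[0]<430 and 140<px[1]<210: print("top",thr,"hole" if h[3]>=0 else "outer",np.round(r[0],1),np.round(r[1],1),round(r[2],1),round(a))
```

```text
120 outer [358.9 303.7] [ 773.2 -114.7] [34.9 54.8] 0.3 351
120 outer [350.6 296.3] [ 743. -131.] [171.6  80.4] 57.5 69
120 outer [313.4 264. ] [ 631.2 -123.6] [22.9 21.8] 89.1 61
120 outer [263.5 299.2] [ 621.9 -261.3] [ 89.2 204. ] 13.2 2716
120 hole [253.9 310.4] [ 624.  -295.7] [50.7 71.1] 13.1 640
120 hole [276.5 281.5] [ 605.1 -215. ] [50.4 71.2] 13.1 547
120 outer [340.2 234.5] [621.8 -26. ] [204.1  94.9] 73.7 1947
120 hole [326.6 240.2] [605.4 -54.3] [71.3 50.1] 74.0 440
120 hole [355.5 227.4] [628.7  25.4] [71.5 50. ] 74.1 409
150 outer [358.9 303.7] [ 773.2 -114.7] [34.9 54.8] 0.3 351
150 outer [264.3 296.9] [ 613.3 -253.9] [ 74.7 180.4] 13.1 2397
150 hole [253.8 310.2] [ 623.9 -295.6] [54.3 73.7] 13.2 756
150 hole [276.7 281.2] [ 605.1 -214.8] [54.3 74. ] 13.2 655
150 outer [340.9 233.8] [616.4 -12.7] [179.2  75.2] 73.6 1744
150 hole [326.9 240.1] [605.4 -53.9] [74.5 54.8] 74.0 534
150 hole [355.7 227.3] [628.5  25.7] [74.7 54.4] 73.9 498
170 outer [358.9 303.7] [ 773.2 -114.7] [34.9 54.8] 0.3 351
170 outer [264.4 297.1] [ 614.1 -254.2] [ 71.4 176.6] 13.1 2251
170 hole [25
[... 491 characters left out ...]

top 120 hole [604.3 -53.3] [71.2 50.8] 74.3 258
top 120 hole [627.1  26.4] [71.2 50.5] 73.7 242
top 150 outer [ 614.4 -259.1] [ 78.7 185.9] 13.0 1103
top 150 hole [ 604.3 -214.4] [54.8 74.4] 13.1 316
top 150 hole [ 623.3 -295.1] [54.9 74.6] 12.1 318
top 150 outer [614.9 -14.2] [207.8  81.5] 72.7 1156
top 150 hole [604.6 -53.2] [74.1 54.5] 74.4 313
top 150 hole [627.7  26.4] [74.  54.5] 73.6 312
top 170 outer [ 614.2 -256.2] [ 72.7 178.2] 12.8 1018
top 170 hole [ 604.2 -214.4] [57.4 76.3] 13.1 342
top 170 hole [ 623.4 -295.2] [57.6 76.4] 13.1 344
top 170 outer [616.3 -12.1] [182.7  73.5] 73.7 1034
top 170 hole [604.4 -53.2] [76.1 56.9] 74.2 340
top 170 hole [627.5  26.6] [76.2 56.9] 73.9 339
```

View pics/e1.png

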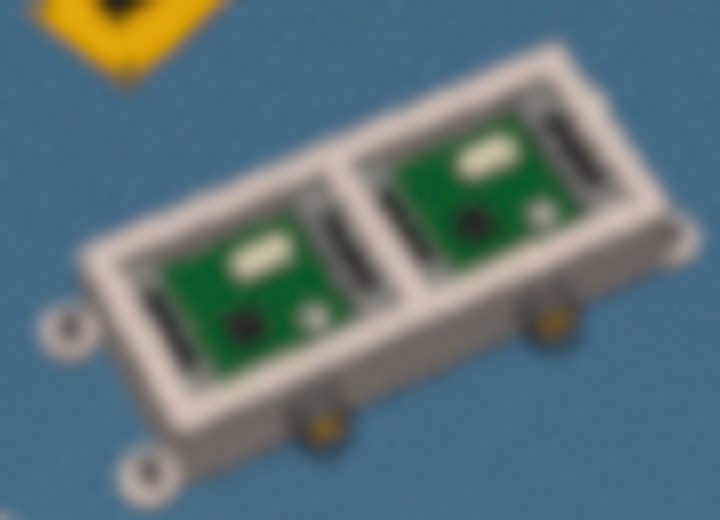

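```bash
python3 -m handwheel '[{"wx":0,"wy":0,"wz":-1.6,"tx":2.82,"ty":-1.93,"tz":0,"hand":-1},{"wx":0,"wy":0,"wz":-1.6,"tx":2.82,"ty":-1.93,"tz":0,"hand":-1},{"wx":0,"wy":0,"wz":-1.6,"tx":2.82,"ty":-1.93,"tz":0,"hand":-1},{"wx":0,"wy":0,"wz":-1.6,"tx":2.82,"ty":-1.93,"tz":0,"hand":-1},{"wx":0,"wy":0,"wz":-1.6,"tx":2.82,"ty":-1.93,"tz":0,"hand":-1},{"wx":0,"wy":0,"wz":-1.6,"tx":2.82,"ty":-1.93,"tz":0,"hand":-1},{"wx":0,"wy":0,"wz":0,"tx":0,"ty":0,"tz":0,"hand":-1},{"wx":0,"wy":0,"wz":0,"tx":0,"ty":0,"tz":0,"hand":-1}]'
python3 - <<'E'
from h import *
J=robot.capture("scene");cv2.imwrite("pics/e2.png",cv2.resize(J[175:270,295:415],None,fx=6,fy=6,interpolation=cv2.INTER_CUBIC))
E
```

```text
time_s: 12.88
position: [627.5, 24.6, 160.3]
tcp_rot: [[0.278, 0.961, -0.002], [0.961, -0.278, -0.0], [-0.001, -0.001, -1.0]]
ft_force: [-0.9, 0.1, 0.1]
gripper_width: 0.123
```

View pics/e2.png

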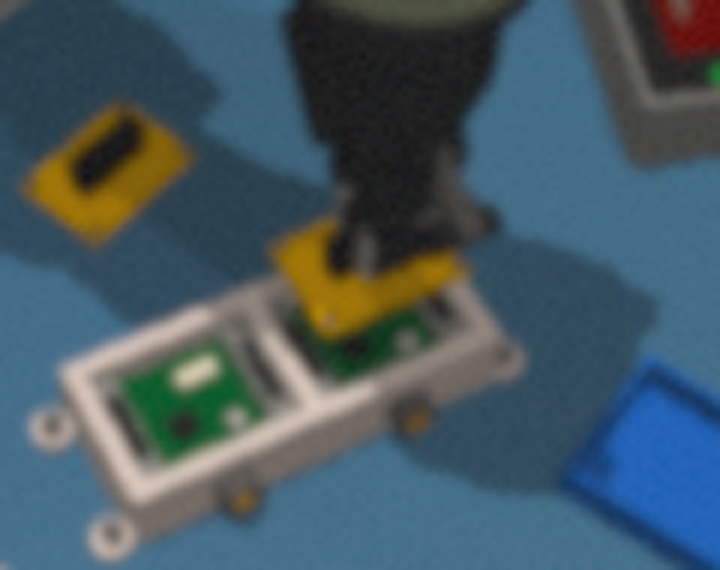

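```bash
python3 -m handwheel '[{"wx":0,"wy":0,"wz":0.1,"tx":0.05,"ty":0.15,"tz":-1.5,"hand":-1},{"wx":0,"wy":0,"wz":0,"tx":0,"ty":0,"tz":-1,"hand":-1},{"wx":0,"wy":0,"wz":0,"tx":0,"ty":0,"tz":-0.7,"hand":-1},{"wx":0,"wy":0,"wz":0,"tx":0,"ty":0,"tz":0,"hand":-1},{"wx":0,"wy":0,"wz":0,"tx":0,"ty":0,"tz":0,"hand":-1}]'
python3 - <<'E'
from h import *
J=robot.capture("scene");cv2.imwrite("pics/e3.png",cv2.resize(J[185:265,310:410],None,fx=7,fy=7,interpolation=cv2.INTER_CUBIC))
H=hsv(up(J)); z=robot.observe()["position"][2]-82.6+7
Y=cv2.inRange(H,(18,130,50),(35,255,255))
for b in blobs(Y,40,"scene",z):print(z,*b)
E
```

```text
time_s: 13.35
position: [627.2, 27.9, 129.3]
tcp_rot: [[0.273, 0.962, -0.001], [0.962, -0.273, -0.0], [-0.0, -0.001, -1.0]]
ft_force: [-0.1, -0.4, -0.7]
gripper_width: 0.124
54.253072171744634 [258.  234.4] [ 482.1 -173.4] [ 482.7 -174. ] 115.0 [46.4 65.4]
54.253072171744634 [353.7 227.8] [628.3  22.1] [632.3  12.6] 77.1 [53.1 68.5]
54.253072171744634 [312.4 203.4] [504.7 -10.5] [505.4 -11.7] 94.2 [47.7 65.6]
```

View pics/e3.png

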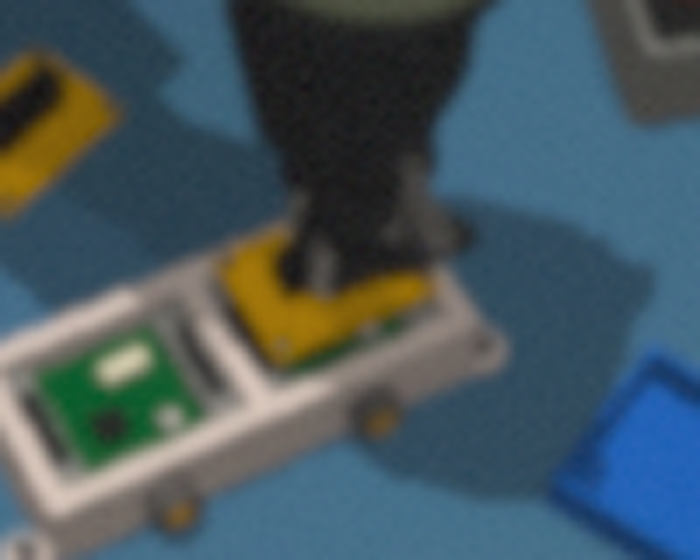

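```bash
cat > ov.py <<'E'
import sys
from h import *
# overlay: plate corners as expected for held cover at TCP; bay corners at rim
cx,cy,yaw,zt,x0,y0,x1,y1,name=[float(a) for a in sys.argv[1:9+0]]+[sys.argv[9]]
E
python3 - <<'E'
from h import *
a=np.radians(74.1);l=np.array([np.cos(a),np.sin(a)]);w=np.array([l[1],-l[0]])
for z in(54.2,47.2):
  for cx,cy in((627.2,27.9),):
    for s,t in((1,-1),(-1,-1),(-1,1),(1,1)):
        p=np.array([cx,cy])+s*34*l+t*24*w
        print(z,s,t,((proj("scene",[*p,z])[0]-[310,185]+.5)*7).round(0))
E
```

```text
54.2 1 -1 [375. 186.]
54.2 -1 -1 [214. 257.]
54.2 -1 1 [279. 358.]
54.2 1 1 [444. 283.]
47.2 1 -1 [373. 197.]
47.2 -1 -1 [213. 267.]
47.2 -1 1 [278. 368.]
47.2 1 1 [442. 294.]
```

```bash
python3 -m handwheel '[{"wx":0,"wy":0,"wz":0,"tx":0.08,"ty":-0.18,"tz":0,"hand":-1},{"wx":0,"wy":0,"wz":0,"tx":0,"ty":0,"tz":-0.4,"hand":-1},{"wx":0,"wy":0,"wz":0,"tx":0,"ty":0,"tz":-0.3,"hand":-1},{"wx":0,"wy":0,"wz":0,"tx":0,"ty":0,"tz":-0.2,"hand":-1},{"wx":0,"wy":0,"wz":0,"tx":0,"ty":0,"tz":0,"hand":-1}]'
```

```text
time_s: 13.82
position: [628.3, 25.7, 120.4]
tcp_rot: [[0.274, 0.962, -0.001], [0.962, -0.274, -0.0], [-0.0, -0.001, -1.0]]
ft_force: [0.8, 0.4, -0.5]
gripper_width: 0.123
```

Inside the recess with no contact force. Now I'll press down.

```bash
python3 -m handwheel '[{"wx":0,"wy":0,"wz":0,"tx":0,"ty":0,"tz":-0.3,"hand":-1},{"wx":0,"wy":0,"wz":0,"tx":0,"ty":0,"tz":-0.2,"hand":-1},{"wx":0,"wy":0,"wz":0,"tx":0,"ty":0,"tz":-0.1,"hand":-1},{"wx":0,"wy":0,"wz":0,"tx":0,"ty":0,"tz":0,"hand":-1}]'
```

```text
time_s: 14.15
position: [628.6, 25.8, 114.9]
tcp_rot: [[0.274, 0.962, 0.0], [0.962, -0.274, 0.0], [0.0, 0.0, -1.0]]
ft_force: [0.4, -0.5, 0.4]
gripper_width: 0.122
```

```bash
python3 -m handwheel '[{"wx":0,"wy":0,"wz":0,"tx":0,"ty":0,"tz":-0.1,"hand":-1},{"wx":0,"wy":0,"wz":0,"tx":0,"ty":0,"tz":0,"hand":-1}]'; python3 -m handwheel '[{"wx":0,"wy":0,"wz":0,"tx":0,"ty":0,"tz":-0.1,"hand":-1},{"wx":0,"wy":0,"wz":0,"tx":0,"ty":0,"tz":0,"hand":-1}]'
```

```text
time_s: 14.32
position: [628.7, 25.8, 114.6]
tcp_rot: [[0.274, 0.962, 0.001], [0.962, -0.274, -0.0], [-0.0, 0.001, -1.0]]
ft_force: [-3.8, -1.2, 13.8]
gripper_width: 0.128
time_s: 14.48
position: [628.7, 25.8, 114.5]
tcp_rot: [[0.274, 0.962, 0.001], [0.962, -0.274, -0.001], [-0.0, 0.001, -1.0]]
ft_force: [-10.4, -1.4, 30.7]
gripper_width: 0.122
```

```bash
python3 -m handwheel '[{"wx":0,"wy":0,"wz":0,"tx":0,"ty":0,"tz":0.2,"hand":-0.2},{"wx":0,"wy":0,"wz":0,"tx":0,"ty":0,"tz":0,"hand":-0.2},{"wx":0,"wy":0,"wz":0,"tx":0,"ty":0,"tz":0,"hand":-0.2},{"wx":0,"wy":0,"wz":0,"tx":0,"ty":0,"tz":2,"hand":-0.2},{"wx":0,"wy":0,"wz":0,"tx":0,"ty":0,"tz":4,"hand":-0.2},{"wx":0,"wy":0,"wz":0,"tx":-4,"ty":0,"tz":1,"hand":-0.2},{"wx":0,"wy":0,"wz":0,"tx":-4,"ty":0,"tz":0,"hand":-0.2},{"wx":0,"wy":0,"wz":0,"tx":-4,"ty":0,"tz":0,"hand":-0.2}]'; python3 -m handwheel '[{"wx":0,"wy":0,"wz":7,"tx":-3,"ty":-0.5,"tz":0,"hand":-0.2},{"wx":0,"wy":0,"wz":7,"tx":0,"ty":-0.7,"tz":0,"hand":-0.2},{"wx":0,"wy":0,"wz":7,"tx":0,"ty":0,"tz":0,"hand":-0.2},{"wx":0,"wy":0,"wz":0,"tx":0,"ty":0,"tz":0,"hand":-0.2},{"wx":0,"wy":0,"wz":0,"tx":0,"ty":0,"tz":0,"hand":-0.2}]'; python3 meas.py|grep -A8 scene;python3 - <<'E'
from h import *
J=robot.capture("scene");cv2.imwrite("pics/e4.png",cv2.resize(J[175:270,295:415],None,fx=6,fy=6,interpolation=cv2.INTER_CUBIC))
E
```

```text
time_s: 15.15
position: [507.0, 25.7, 185.3]
tcp_rot: [[0.274, 0.962, 0.001], [0.962, -0.274, 0.0], [0.001, 0.001, -1.0]]
ft_force: [1.2, -0.0, 0.1]
gripper_width: 0.402
time_s: 15.57
position: [478.6, 13.7, 184.8]
tcp_rot: [[-0.085, 0.996, -0.0], [0.996, 0.085, 0.001], [0.001, -0.0, -1.0]]
ft_force: [0.6, -0.5, -0.3]
gripper_width: 0.402
scene yellow z7
[258.  234.4] [ 454.5 -160.8] [ 455.1 -161.4] 115.2 [49.1 69.3]
[355.5 227.5] [616.1  41.3] [616.5  40.4] 74.2 [51.9 72.3]
[312.4 204.6] [478.3  12.1] [482.1   7.8] 95.0 [50.  69.2]
red z55
[267.1 196.3] [404.6 -81.8] [405.4 -84.2] 92.3 [27.7 92.3]
[412.9 167.7] [601.8 280.6] [608.2 276.9] 145.4 [ 68.1 124.5]
[327.4 148.7] [385.5 156.1] [389.3 153.6] 136.1 [20.1 80.8]
[382.5  30.1] [ 67.4 759. ] [ 71.1 757. ] 125.6 [ 62.8 196.4]
scene black ribs
 y [257.5 231.8] [ 459.4 -162.4] [ 459.6 -163. ] 115.7 [12.6 39.6]
 y [355.9 225.1] [619.8  36.7] [619.9  36.5] 74.6 [14.4 39.8]
 y [312.4 200.3] [482.2   9.1] [482.4   8.3] 96.0 [16.6 44.7]
 r [414.5 156.6] [593.3 296.3] [593.9 295.8] 145.0 [15.  52.1]
```

View pics/e4.png

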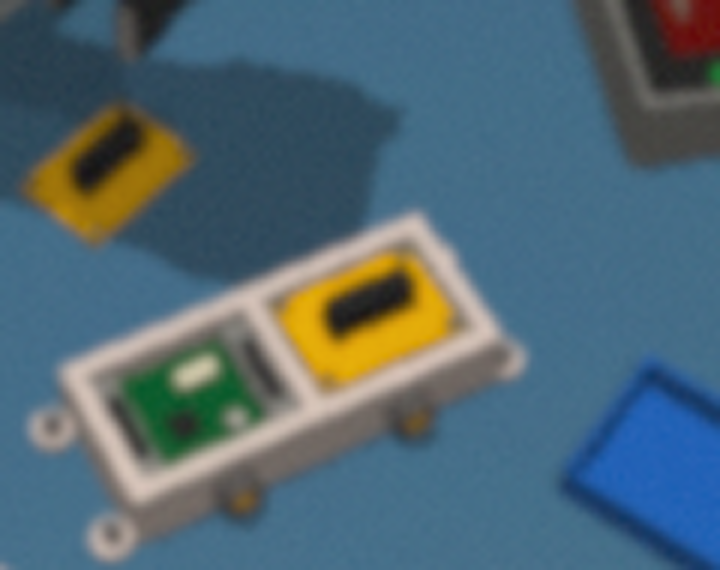

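```bash
python3 -m handwheel '[{"wx":0,"wy":0,"wz":0,"tx":-0.2,"ty":0,"tz":-3,"hand":-0.2},{"wx":0,"wy":0,"wz":0,"tx":0,"ty":0,"tz":-3,"hand":-0.2},{"wx":0,"wy":0,"wz":0,"tx":0,"ty":0,"tz":-1.8,"hand":-0.2},{"wx":0,"wy":0,"wz":0,"tx":0,"ty":0,"tz":-1,"hand":-0.2},{"wx":0,"wy":0,"wz":0,"tx":0,"ty":0,"tz":0,"hand":-0.2},{"wx":0,"wy":0,"wz":0,"tx":0,"ty":0,"tz":0,"hand":-0.2}]'
```

```text
time_s: 16.22
position: [476.6, 14.1, 97.1]
tcp_rot: [[-0.089, 0.996, -0.0], [0.996, 0.089, -0.0], [-0.0, -0.0, -1.0]]
ft_force: [1.1, -0.4, 0.3]
gripper_width: 0.399
```

```bash
python3 -m handwheel '[{"wx":0,"wy":0,"wz":0,"tx":0,"ty":-0.08,"tz":-1,"hand":-0.2},{"wx":0,"wy":0,"wz":0,"tx":0,"ty":0,"tz":-0.45,"hand":-0.2},{"wx":0,"wy":0,"wz":0,"tx":0,"ty":0,"tz":0,"hand":-1},{"wx":0,"wy":0,"wz":0,"tx":0,"ty":0,"tz":0,"hand":-1},{"wx":0,"wy":0,"wz":0,"tx":0,"ty":0,"tz":0,"hand":-1},{"wx":0,"wy":0,"wz":0,"tx":0,"ty":0,"tz":0,"hand":-1},{"wx":0,"wy":0,"wz":0,"tx":0,"ty":0,"tz":0,"hand":-1}]'; python3 -m handwheel '[{"wx":0,"wy":0,"wz":0,"tx":0,"ty":0,"tz":2,"hand":-1},{"wx":0,"wy":0,"wz":0,"tx":0,"ty":0,"tz":3,"hand":-1},{"wx":0,"wy":0,"wz":0,"tx":0,"ty":0,"tz":3,"hand":-1},{"wx":0,"wy":0,"wz":0,"tx":0,"ty":0,"tz":0,"hand":-1},{"wx":0,"wy":0,"wz":0,"tx":0,"ty":0,"tz":0,"hand":-1}]'
```

```text
time_s: 16.8
position: [476.7, 12.9, 82.8]
tcp_rot: [[-0.089, 0.996, 0.001], [0.996, 0.089, -0.0], [-0.0, 0.001, -1.0]]
ft_force: [-2.0, -0.7, 6.2]
gripper_width: 0.123
time_s: 17.22
position: [477.1, 12.7, 163.7]
tcp_rot: [[-0.088, 0.996, 0.003], [0.996, 0.088, -0.0], [-0.0, 0.003, -1.0]]
ft_force: [-0.3, -0.9, -2.1]
gripper_width: 0.126
```

```bash
python3 -m handwheel '[{"wx":0,"wy":0,"wz":-5.25,"tx":3.2,"ty":-1.65,"tz":0,"hand":-1},{"wx":0,"wy":0,"wz":-5.25,"tx":3.2,"ty":-1.65,"tz":0,"hand":-1},{"wx":0,"wy":0,"wz":-5.25,"tx":3.2,"ty":-1.65,"tz":0,"hand":-1},{"wx":0,"wy":0,"wz":-5.25,"tx":3.2,"ty":-1.65,"tz":0,"hand":-1},{"wx":0,"wy":0,"wz":0,"tx":0,"ty":0,"tz":0,"hand":-1},{"wx":0,"wy":0,"wz":0,"tx":0,"ty":0,"tz":-1.5,"hand":-1},{"wx":0,"wy":0,"wz":0,"tx":0,"ty":0,"tz":0,"hand":-1},{"wx":0,"wy":0,"wz":0,"tx":0,"ty":0,"tz":0,"hand":-1}]'
```

```text
time_s: 17.88
position: [603.6, -52.8, 146.0]
tcp_rot: [[0.273, 0.962, -0.003], [0.962, -0.273, 0.0], [-0.001, -0.003, -1.0]]
ft_force: [-0.7, -0.0, -0.5]
gripper_width: 0.128
```

```bash
python3 -m handwheel '[{"wx":0,"wy":0,"wz":0,"tx":0.1,"ty":-0.05,"tz":-1,"hand":-1},{"wx":0,"wy":0,"wz":0,"tx":0,"ty":0,"tz":-0.7,"hand":-1},{"wx":0,"wy":0,"wz":0,"tx":0,"ty":0,"tz":0,"hand":-1},{"wx":0,"wy":0,"wz":0,"tx":0,"ty":0,"tz":0,"hand":-1}]'
python3 - <<'E'
from h import *
J=robot.capture("scene");cv2.imwrite("pics/e5.png",cv2.resize(J[195:275,290:390],None,fx=7,fy=7,interpolation=cv2.INTER_CUBIC))
s=robot.observe()["position"];a=np.radians(74.1);l=np.array([np.cos(a),np.sin(a)]);w=np.array([l[1],-l[0]])
for dz in (0,7):
    for q,t in((1,-1),(-1,-1),(-1,1),(1,1)):
        p=s[:2]+q*34*l+t*24*w
        print(dz,q,t,((proj("scene",[*p,s[2]-82.8+dz])[0]-[290,195]+.5)*7).round(0))
E
```

```text
time_s: 18.22
position: [605.2, -53.5, 129.9]
tcp_rot: [[0.274, 0.962, -0.001], [0.962, -0.274, 0.0], [-0.0, -0.001, -1.0]]
ft_force: [-0.4, 0.5, -0.8]
gripper_width: 0.122
0 1 -1 [316. 217.]
0 -1 -1 [148. 291.]
0 -1 1 [209. 397.]
0 1 1 [380. 319.]
7 1 -1 [316. 207.]
7 -1 -1 [147. 281.]
7 -1 1 [209. 387.]
7 1 1 [381. 309.]
```

View pics/e5.png

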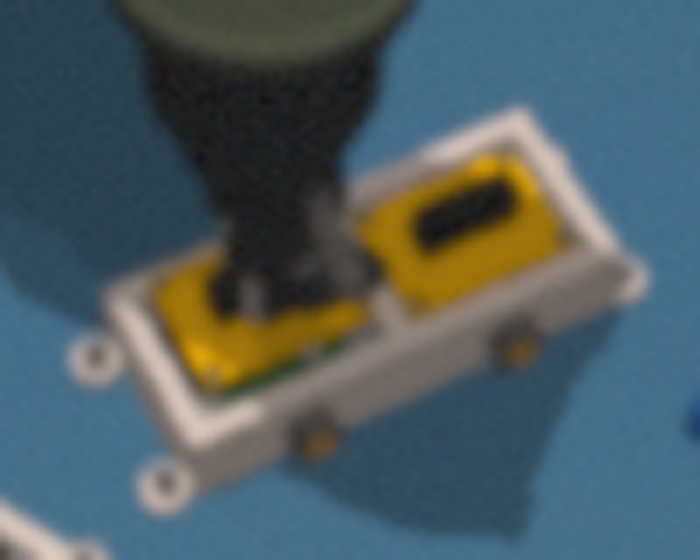

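```bash
python3 -m handwheel '[{"wx":0,"wy":0,"wz":0,"tx":0,"ty":0,"tz":-0.5,"hand":-1},{"wx":0,"wy":0,"wz":0,"tx":0,"ty":0,"tz":-0.4,"hand":-1},{"wx":0,"wy":0,"wz":0,"tx":0,"ty":0,"tz":0,"hand":-1}]'; python3 -m handwheel '[{"wx":0,"wy":0,"wz":0,"tx":0,"ty":0,"tz":-0.3,"hand":-1},{"wx":0,"wy":0,"wz":0,"tx":0,"ty":0,"tz":-0.2,"hand":-1},{"wx":0,"wy":0,"wz":0,"tx":0,"ty":0,"tz":-0.15,"hand":-1},{"wx":0,"wy":0,"wz":0,"tx":0,"ty":0,"tz":0,"hand":-1}]'; python3 -m handwheel '[{"wx":0,"wy":0,"wz":0,"tx":0,"ty":0,"tz":-0.1,"hand":-1},{"wx":0,"wy":0,"wz":0,"tx":0,"ty":0,"tz":-0.05,"hand":-1},{"wx":0,"wy":0,"wz":0,"tx":0,"ty":0,"tz":0,"hand":-1}]'
```

```text
time_s: 18.52
position: [605.2, -53.6, 120.6]
tcp_rot: [[0.274, 0.962, -0.001], [0.962, -0.274, 0.0], [-0.0, -0.001, -1.0]]
ft_force: [-0.2, 0.5, -1.1]
gripper_width: 0.126
time_s: 18.85
position: [605.6, -53.6, 114.8]
tcp_rot: [[0.274, 0.962, 0.0], [0.962, -0.274, -0.0], [0.0, 0.0, -1.0]]
ft_force: [0.8, -0.4, -0.6]
gripper_width: 0.124
time_s: 19.1
position: [605.6, -53.5, 114.7]
tcp_rot: [[0.274, 0.962, 0.001], [0.962, -0.274, -0.001], [-0.0, 0.001, -1.0]]
ft_force: [-9.2, 0.3, 26.6]
gripper_width: 0.12
```

```bash
python3 -m handwheel '[{"wx":0,"wy":0,"wz":0,"tx":0,"ty":0,"tz":0.2,"hand":-0.2},{"wx":0,"wy":0,"wz":0,"tx":0,"ty":0,"tz":0,"hand":-0.2},{"wx":0,"wy":0,"wz":0,"tx":0,"ty":0,"tz":0,"hand":-0.2},{"wx":0,"wy":0,"wz":0,"tx":0,"ty":0,"tz":2,"hand":-0.2},{"wx":0,"wy":0,"wz":0,"tx":0,"ty":0,"tz":4,"hand":-0.2},{"wx":0,"wy":0,"wz":6,"tx":-3,"ty":-2,"tz":1,"hand":-0.2},{"wx":0,"wy":0,"wz":6,"tx":-3,"ty":-2,"tz":0,"hand":-0.2},{"wx":0,"wy":0,"wz":6,"tx":-3,"ty":-2,"tz":0,"hand":-0.2}]'; python3 -m handwheel '[{"wx":0,"wy":0,"wz":6,"tx":-3,"ty":-2,"tz":0,"hand":-0.2},{"wx":0,"wy":0,"wz":6,"tx":-3,"ty":-2,"tz":0,"hand":-0.2},{"wx":0,"wy":0,"wz":6,"tx":0,"ty":0,"tz":0,"hand":-0.2},{"wx":0,"wy":0,"wz":6,"tx":0,"ty":0,"tz":0,"hand":-0.2},{"wx":0,"wy":0,"wz":0,"tx":0,"ty":0,"tz":0,"hand":-0.2},{"wx":0,"wy":0,"wz":0,"tx":0,"ty":0,"tz":0,"hand":-0.2}]'; python3 meas.py|grep -A12 scene;python3 - <<'E'
from h import *
J=robot.capture("scene");cv2.imwrite("pics/e6.png",cv2.resize(J[190:290,240:390],None,fx=5,fy=5,interpolation=cv2.INTER_CUBIC))
E
```

```text
time_s: 19.77
position: [514.6, -113.9, 186.0]
tcp_rot: [[-0.043, 0.999, 0.001], [0.999, 0.043, -0.001], [-0.001, 0.001, -1.0]]
ft_force: [-0.2, -1.5, 0.7]
gripper_width: 0.403
time_s: 20.27
position: [455.5, -153.6, 185.3]
tcp_rot: [[-0.437, 0.9, 0.0], [0.9, 0.437, 0.0], [0.0, 0.0, -1.0]]
ft_force: [0.5, -1.1, 0.6]
gripper_width: 0.397
scene yellow z7
[326.9 240.3] [592.2 -41.2] [592.6 -41.8] 74.1 [51.8 72.4]
[258.  234.4] [ 454.5 -160.9] [ 455.2 -161.4] 115.8 [49.4 69.2]
[355.5 227.6] [616.1  41.3] [616.5  40.4] 74.2 [51.9 72.2]
red z55
[278. 189.] [407.9 -47.4] [406.1 -47.4] 142.2 [18.4 33.8]
[412.9 167.6] [601.9 280.8] [608.2 276.9] 145.0 [ 67.7 124.4]
[324.7 147.9] [380.7 151.6] [381.4 150.1] 147.9 [32. 85.]
[382.5  30. ] [ 69.2 760.8] [ 70.9 757.2] 127.1 [ 62.8 196.2]
scene black ribs
 y [327.1 237.9] [596.1 -44.7] [596.2 -44.7] 73.7 [15.1 38.1]
 y [257.6 231.1] [ 458.1 -161.2] [ 458.3 -161.5] 115.0 [15.  42.8]
 y [356.  225.1] [619.9  36.8] [619.9  36.6] 74.1 [14.6 39.9]
 r [414.5 156.6] [593.3 296.3] [593.9 295.9] 145.5 [15.2 52.1]
 r [324.3 141.7] [376.  153.2] [376.7 153. ] 148.9 [ 4.5 30.4]
```

View pics/e6.png

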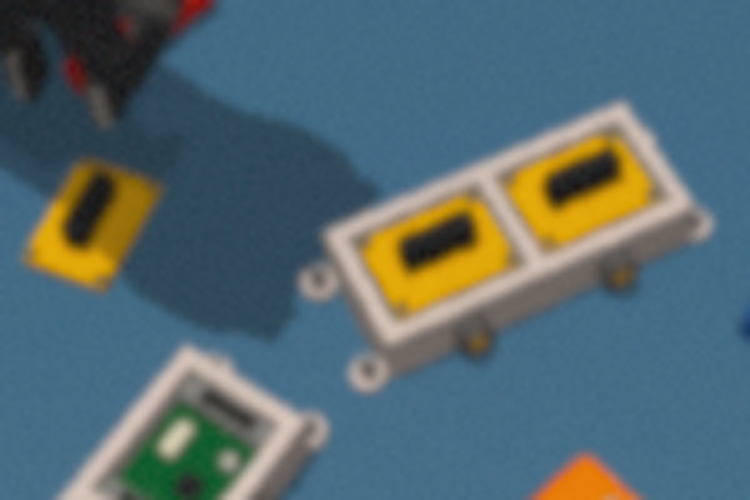

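```bash
python3 -m handwheel '[{"wx":0,"wy":0,"wz":0,"tx":-0.25,"ty":-0.55,"tz":-3,"hand":-0.2},{"wx":0,"wy":0,"wz":0,"tx":0,"ty":0,"tz":-3,"hand":-0.2},{"wx":0,"wy":0,"wz":0,"tx":0,"ty":0,"tz":-1.8,"hand":-0.2},{"wx":0,"wy":0,"wz":0,"tx":0,"ty":0,"tz":-1,"hand":-0.2},{"wx":0,"wy":0,"wz":0,"tx":0,"ty":0,"tz":0,"hand":-0.2},{"wx":0,"wy":0,"wz":0,"tx":0,"ty":0,"tz":0,"hand":-0.2}]'
```

```text
time_s: 20.92
position: [453.3, -158.6, 97.7]
tcp_rot: [[-0.44, 0.898, -0.0], [0.898, 0.44, 0.0], [0.0, -0.0, -1.0]]
ft_force: [-0.1, 0.5, -0.3]
gripper_width: 0.402
```

```bash
python3 -m handwheel '[{"wx":0,"wy":0,"wz":0,"tx":-0.07,"ty":-0.09,"tz":-1,"hand":-0.2},{"wx":0,"wy":0,"wz":0,"tx":0,"ty":0,"tz":-0.5,"hand":-0.2},{"wx":0,"wy":0,"wz":0,"tx":0,"ty":0,"tz":0,"hand":-1},{"wx":0,"wy":0,"wz":0,"tx":0,"ty":0,"tz":0,"hand":-1},{"wx":0,"wy":0,"wz":0,"tx":0,"ty":0,"tz":0,"hand":-1},{"wx":0,"wy":0,"wz":0,"tx":0,"ty":0,"tz":0,"hand":-1},{"wx":0,"wy":0,"wz":0,"tx":0,"ty":0,"tz":0,"hand":-1}]'; python3 -m handwheel '[{"wx":0,"wy":0,"wz":0,"tx":0,"ty":0,"tz":2,"hand":-1},{"wx":0,"wy":0,"wz":0,"tx":0,"ty":0,"tz":3,"hand":-1},{"wx":0,"wy":0,"wz":0,"tx":0,"ty":0,"tz":3,"hand":-1},{"wx":0,"wy":0,"wz":0,"tx":0,"ty":0,"tz":0,"hand":-1},{"wx":0,"wy":0,"wz":0,"tx":0,"ty":0,"tz":0,"hand":-1}]'
```

```text
time_s: 21.5
position: [452.4, -160.0, 82.7]
tcp_rot: [[-0.44, 0.898, 0.0], [0.898, 0.44, -0.0], [-0.0, 0.0, -1.0]]
ft_force: [-1.1, -0.6, 4.9]
gripper_width: 0.121
time_s: 21.92
position: [452.8, -160.5, 163.7]
tcp_rot: [[-0.439, 0.898, 0.002], [0.898, 0.439, -0.001], [-0.002, 0.002, -1.0]]
ft_force: [-0.5, -0.6, -0.9]
gripper_width: 0.121
```

```bash
python3 -m handwheel '[{"wx":0,"wy":0,"wz":-3.2,"tx":3.8,"ty":-1.35,"tz":0,"hand":-1},{"wx":0,"wy":0,"wz":-3.2,"tx":3.8,"ty":-1.35,"tz":0,"hand":-1},{"wx":0,"wy":0,"wz":-3.2,"tx":3.8,"ty":-1.35,"tz":0,"hand":-1},{"wx":0,"wy":0,"wz":-3.2,"tx":3.8,"ty":-1.35,"tz":0,"hand":-1},{"wx":0,"wy":0,"wz":0,"tx":0,"ty":0,"tz":0,"hand":-1},{"wx":0,"wy":0,"wz":0,"tx":0,"ty":0,"tz":-1.5,"hand":-1},{"wx":0,"wy":0,"wz":0,"tx":0,"ty":0,"tz":0,"hand":-1},{"wx":0,"wy":0,"wz":0,"tx":0,"ty":0,"tz":0,"hand":-1}]'
```

```text
time_s: 22.58
position: [602.9, -213.5, 145.6]
tcp_rot: [[-0.231, 0.973, -0.003], [0.973, 0.231, 0.001], [0.002, -0.003, -1.0]]
ft_force: [0.1, 0.6, -0.6]
gripper_width: 0.121
```

```bash
python3 -m handwheel '[{"wx":0,"wy":0,"wz":-0.2,"tx":0.15,"ty":-0.1,"tz":-1,"hand":-1},{"wx":0,"wy":0,"wz":0,"tx":0,"ty":0,"tz":-0.7,"hand":-1},{"wx":0,"wy":0,"wz":0,"tx":0,"ty":0,"tz":0,"hand":-1},{"wx":0,"wy":0,"wz":0,"tx":0,"ty":0,"tz":0,"hand":-1}]'
python3 - <<'E'
from h import *
J=robot.capture("scene");cv2.imwrite("pics/e7.png",cv2.resize(J[245:345,220:320],None,fx=6,fy=6,interpolation=cv2.INTER_CUBIC))
s=robot.observe()["position"];a=np.radians(103.2);l=np.array([np.cos(a),np.sin(a)]);w=np.array([l[1],-l[0]])
for dz in (0,7):
    for q,t in((1,-1),(-1,-1),(-1,1),(1,1)):
        p=s[:2]+q*34*l+t*24*w
        print(dz,q,t,((proj("scene",[*p,s[2]-82.8+dz])[0]-[220,245]+.5)*6).round(0))
E
```

```text
time_s: 22.92
position: [605.4, -214.9, 129.9]
tcp_rot: [[-0.227, 0.974, -0.001], [0.974, 0.227, 0.0], [0.0, -0.001, -1.0]]
ft_force: [0.8, 0.2, -0.8]
gripper_width: 0.121
0 1 -1 [348. 113.]
0 -1 -1 [239. 247.]
0 -1 1 [338. 313.]
0 1 1 [445. 174.]
7 1 -1 [346. 104.]
7 -1 -1 [236. 239.]
7 -1 1 [336. 306.]
7 1 1 [444. 166.]
```

View pics/e7.png

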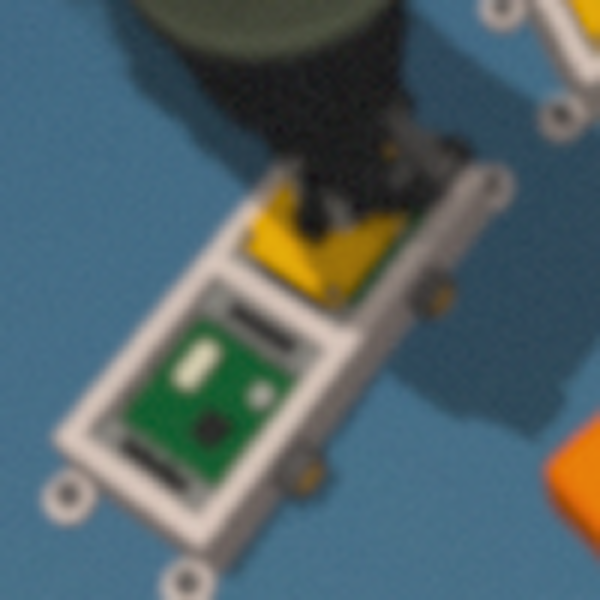

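Matches the predicted corners, so I'll lower and press.

```bash
python3 -m handwheel '[{"wx":0,"wy":0,"wz":0,"tx":-0.05,"ty":0.03,"tz":-0.5,"hand":-1},{"wx":0,"wy":0,"wz":0,"tx":0,"ty":0,"tz":-0.4,"hand":-1},{"wx":0,"wy":0,"wz":0,"tx":0,"ty":0,"tz":0,"hand":-1}]'; python3 -m handwheel '[{"wx":0,"wy":0,"wz":0,"tx":0,"ty":0,"tz":-0.3,"hand":-1},{"wx":0,"wy":0,"wz":0,"tx":0,"ty":0,"tz":-0.2,"hand":-1},{"wx":0,"wy":0,"wz":0,"tx":0,"ty":0,"tz":-0.15,"hand":-1},{"wx":0,"wy":0,"wz":0,"tx":0,"ty":0,"tz":0,"hand":-1}]'; python3 -m handwheel '[{"wx":0,"wy":0,"wz":0,"tx":0,"ty":0,"tz":-0.1,"hand":-1},{"wx":0,"wy":0,"wz":0,"tx":0,"ty":0,"tz":-0.05,"hand":-1},{"wx":0,"wy":0,"wz":0,"tx":0,"ty":0,"tz":0,"hand":-1}]'
```

```text
time_s: 23.22
position: [604.9, -214.6, 120.6]
tcp_rot: [[-0.227, 0.974, -0.001], [0.974, 0.227, 0.0], [0.0, -0.001, -1.0]]
ft_force: [0.1, 0.0, -1.6]
gripper_width: 0.124
time_s: 23.55
position: [605.4, -214.7, 114.9]
tcp_rot: [[-0.227, 0.974, 0.0], [0.974, 0.227, -0.0], [-0.0, 0.0, -1.0]]
ft_force: [0.7, -0.5, 1.0]
gripper_width: 0.121
time_s: 23.8
position: [605.4, -214.7, 114.7]
tcp_rot: [[-0.227, 0.974, 0.0], [0.974, 0.227, -0.001], [-0.001, 0.0, -1.0]]
ft_force: [-9.3, 2.7, 24.2]
gripper_width: 0.122
```

```bash
python3 -m handwheel '[{"wx":0,"wy":0,"wz":0,"tx":0,"ty":0,"tz":0.2,"hand":-0.2},{"wx":0,"wy":0,"wz":0,"tx":0,"ty":0,"tz":0,"hand":-0.2},{"wx":0,"wy":0,"wz":0,"tx":0,"ty":0,"tz":0,"hand":-0.2},{"wx":0,"wy":0,"wz":0,"tx":0,"ty":0,"tz":2,"hand":-0.2},{"wx":0,"wy":0,"wz":0,"tx":0,"ty":0,"tz":4,"hand":-0.2},{"wx":0,"wy":0,"wz":0,"tx":-3,"ty":1,"tz":2.5,"hand":-0.2},{"wx":0,"wy":0,"wz":0,"tx":-3,"ty":1,"tz":2.5,"hand":-0.2},{"wx":0,"wy":0,"wz":0,"tx":-3,"ty":1,"tz":2.5,"hand":-0.2}]'; python3 -m handwheel '[{"wx":0,"wy":0,"wz":-6,"tx":-3,"ty":2.5,"tz":0,"hand":-0.2},{"wx":0,"wy":0,"wz":-6,"tx":0,"ty":4,"tz":0,"hand":-0.2},{"wx":0,"wy":0,"wz":-6,"tx":0,"ty":4,"tz":0,"hand":-0.2},{"wx":0,"wy":0,"wz":-6,"tx":0,"ty":4,"tz":0,"hand":-0.2},{"wx":0,"wy":0,"wz":-6,"tx":0,"ty":4,"tz":0,"hand":-0.2},{"wx":0,"wy":0,"wz":-6,"tx":0,"ty":4,"tz":0,"hand":-0.2},{"wx":0,"wy":0,"wz":-6,"tx":0,"ty":0,"tz":0,"hand":-0.2},{"wx":0,"wy":0,"wz":-6,"tx":0,"ty":0,"tz":0,"hand":-0.2}]';python3 - <<'E'
from h import *
for n in("scene","top"):
    J=robot.capture(n);cv2.imwrite(f"pics/f_{n}.png",J)
    H=hsv(up(J))
    for b in blobs(yellow(H),40,n,39):print(n,*b)
J=cv2.imread("pics/f_scene.png");cv2.imwrite("pics/f1.png",cv2.resize(J[200:350,220:390],None,fx=4,fy=4,interpolation=cv2.INTER_CUBIC))
print(np.round(robot.observe()["qpos"],2))
E
```

```text
time_s: 24.47
position: [514.0, -184.0, 250.9]
tcp_rot: [[-0.227, 0.974, -0.0], [0.974, 0.227, 0.0], [0.0, -0.0, -1.0]]
ft_force: [1.5, -0.6, 0.9]
gripper_width: 0.402
time_s: 25.13
position: [485.2, 42.1, 250.4]
tcp_rot: [[0.571, 0.821, 0.0], [0.821, -0.571, 0.001], [0.001, -0.0, -1.0]]
ft_force: [0.2, -1.0, -0.3]
gripper_width: 0.401
scene [276.7 281.6] [ 605.5 -215.5] [ 606.1 -216.4] 103.3 [49.7 69.3]
scene [326.9 240.3] [605.7 -54.2] [606.1 -54.8] 74.2 [49.9 69.6]
scene [355.5 227.5] [628.6  25.1] [629.   24.3] 74.2 [50.  69.6]
top [373.1 177.7] [ 604.4 -214.5] [ 604.5 -214.4] 102.7 [49.  68.9]
top [326.5 177.1] [604.4 -53.3] [604.4 -53.1] 74.4 [49.  68.4]
top [304.  169.9] [627.   26.3] [628.5  25.3] 72.6 [50.9 68.4]
[ 0.19  0.41 -0.5   1.99  0.27  0.8  -1.08]
```

View pics/f1.png

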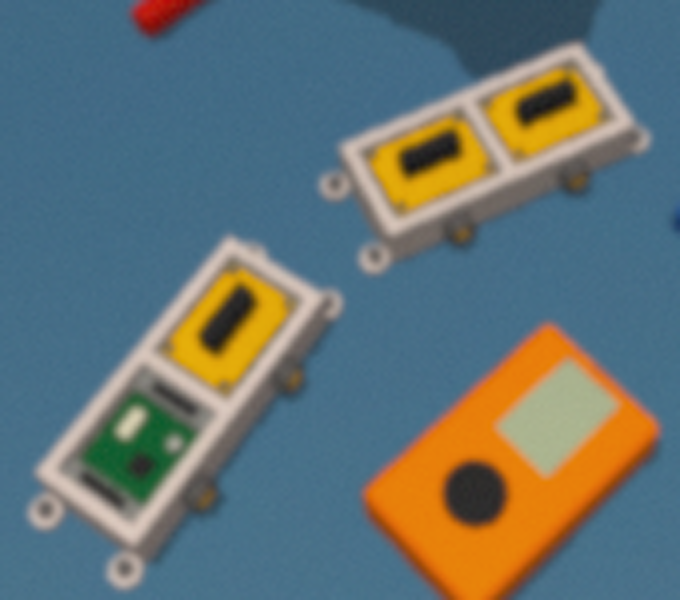

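View pics/f_scene.png

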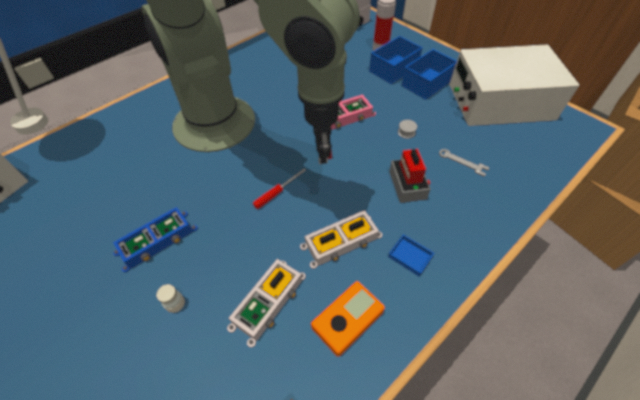

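View pics/f_top.png

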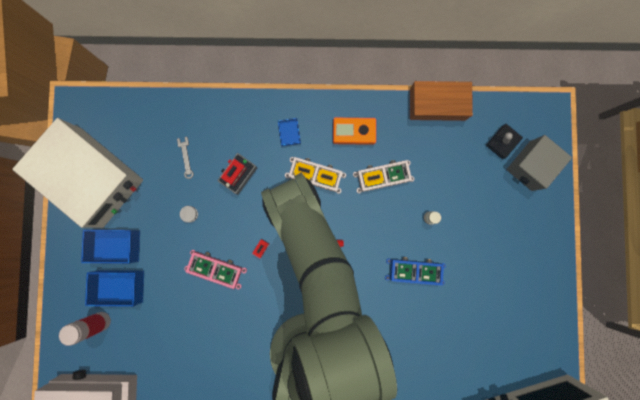

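```bash
python3 -m handwheel '[{"wx":0,"wy":0,"wz":7,"tx":1.6,"ty":2.7,"tz":0.5,"hand":-0.2},{"wx":0,"wy":0,"wz":7,"tx":1.6,"ty":2.7,"tz":0.5,"hand":-0.2},{"wx":0,"wy":0,"wz":7,"tx":1.6,"ty":2.7,"tz":0,"hand":-0.2},{"wx":0,"wy":0,"wz":7,"tx":1.6,"ty":2.7,"tz":0,"hand":-0.2},{"wx":0,"wy":0,"wz":7,"tx":1.6,"ty":2.7,"tz":0,"hand":-0.2},{"wx":0,"wy":0,"wz":7,"tx":1.6,"ty":2.7,"tz":0,"hand":-0.2},{"wx":0,"wy":0,"wz":7,"tx":1.6,"ty":2.7,"tz":0,"hand":-0.2},{"wx":0,"wy":0,"wz":7,"tx":1.6,"ty":2.7,"tz":0,"hand":-0.2}]'; python3 -m handwheel '[{"wx":0,"wy":0,"wz":7,"tx":0,"ty":0,"tz":0,"hand":-0.2},{"wx":0,"wy":0,"wz":7,"tx":0,"ty":0,"tz":0,"hand":-0.2},{"wx":0,"wy":0,"wz":7,"tx":0,"ty":0,"tz":0,"hand":-0.2},{"wx":0,"wy":0,"wz":7,"tx":0,"ty":0,"tz":0,"hand":-0.2},{"wx":0,"wy":0,"wz":6.5,"tx":0,"ty":0,"tz":0,"hand":-0.2},{"wx":0,"wy":0,"wz":0,"tx":0,"ty":0,"tz":0,"hand":-0.2},{"wx":0,"wy":0,"wz":0,"tx":0,"ty":0,"tz":0,"hand":-0.2}]'
```

```text
time_s: 25.9
position: [614.3, 255.8, 260.1]
tcp_rot: [[-0.37, 0.929, -0.0], [0.929, 0.37, -0.0], [0.0, -0.0, -1.0]]
ft_force: [1.3, -0.8, 1.0]
gripper_width: 0.398
time_s: 26.48
position: [613.6, 254.6, 260.1]
tcp_rot: [[-0.825, 0.565, -0.0], [0.565, 0.825, 0.0], [0.001, -0.0, -1.0]]
ft_force: [-1.0, -0.1, 0.1]
gripper_width: 0.401
```

```bash
python3 -m handwheel '[{"wx":0,"wy":0,"wz":0,"tx":0.05,"ty":0.5,"tz":0,"hand":-0.2},{"wx":0,"wy":0,"wz":0,"tx":0,"ty":0,"tz":-2.5,"hand":-0.2},{"wx":0,"wy":0,"wz":0,"tx":0,"ty":0,"tz":-2.5,"hand":-0.2},{"wx":0,"wy":0,"wz":0,"tx":0,"ty":0,"tz":-1.8,"hand":-0.2},{"wx":0,"wy":0,"wz":0,"tx":0,"ty":0,"tz":0,"hand":-0.2},{"wx":0,"wy":0,"wz":0,"tx":0,"ty":0,"tz":0,"hand":-0.2}]'
python3 - <<'E'
from h import *
I=cv2.resize(robot.capture("scene")[110:210,360:460],None,fx=6,fy=6,interpolation=cv2.INTER_CUBIC)
cv2.imwrite("pics/g1.png",cv2.convertScaleAbs(I,alpha=1.8))
E
```

```text
time_s: 26.98
position: [613.7, 260.8, 192.3]
tcp_rot: [[-0.826, 0.564, -0.001], [0.564, 0.826, -0.0], [0.001, -0.001, -1.0]]
ft_force: [0.0, -0.5, -0.1]
gripper_width: 0.399
```

View pics/g1.png

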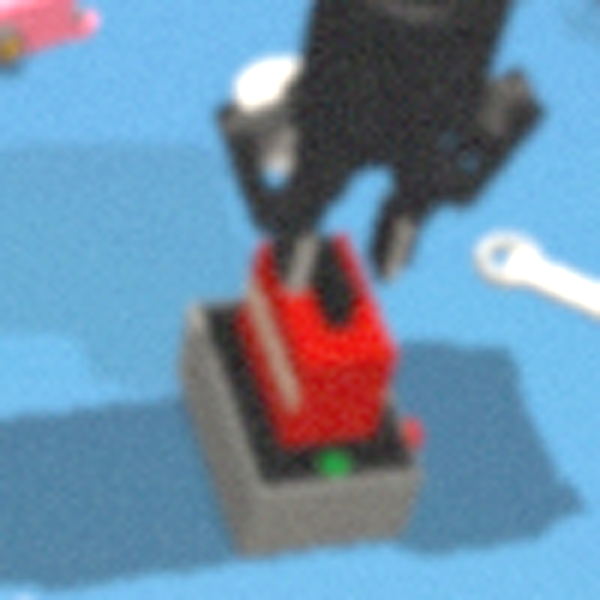

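```bash
python3 -m handwheel '[{"wx":0,"wy":0,"wz":0,"tx":0,"ty":-0.1,"tz":-1,"hand":-0.2},{"wx":0,"wy":0,"wz":0,"tx":0,"ty":0,"tz":0,"hand":-1},{"wx":0,"wy":0,"wz":0,"tx":0,"ty":0,"tz":0,"hand":-1},{"wx":0,"wy":0,"wz":0,"tx":0,"ty":0,"tz":0,"hand":-1},{"wx":0,"wy":0,"wz":0,"tx":0,"ty":0,"tz":0,"hand":-1},{"wx":0,"wy":0,"wz":0,"tx":0,"ty":0,"tz":0,"hand":-1}]'; python3 -m handwheel '[{"wx":0,"wy":0,"wz":0,"tx":0,"ty":0,"tz":2,"hand":-1},{"wx":0,"wy":0,"wz":0,"tx":0,"ty":0,"tz":3,"hand":-1},{"wx":0,"wy":0,"wz":0,"tx":0,"ty":0,"tz":4,"hand":-1},{"wx":0,"wy":0,"wz":0,"tx":0,"ty":0,"tz":0,"hand":-1},{"wx":0,"wy":0,"wz":0,"tx":0,"ty":0,"tz":0,"hand":-1}]'
```

```text
time_s: 27.53
position: [613.9, 259.5, 182.7]
tcp_rot: [[-0.826, 0.563, 0.0], [0.563, 0.826, 0.0], [-0.0, 0.0, -1.0]]
ft_force: [-0.6, -0.3, 0.8]
gripper_width: 0.12
time_s: 27.95
position: [614.4, 259.9, 274.6]
tcp_rot: [[-0.826, 0.563, 0.003], [0.563, 0.826, 0.001], [-0.002, 0.003, -1.0]]
ft_force: [0.8, -0.3, -2.5]
gripper_width: 0.117
```

```bash
python3 -m handwheel '[{"wx":0,"wy":0,"wz":0,"tx":-3.6,"ty":0.2,"tz":0,"hand":-1},{"wx":0,"wy":0,"wz":0,"tx":-3.6,"ty":0.2,"tz":0,"hand":-1},{"wx":0,"wy":0,"wz":0,"tx":-3.6,"ty":0.2,"tz":0,"hand":-1},{"wx":0,"wy":0,"wz":0,"tx":-3.6,"ty":0.2,"tz":0,"hand":-1},{"wx":0,"wy":0,"wz":0,"tx":0,"ty":0,"tz":-4,"hand":-1},{"wx":0,"wy":0,"wz":0,"tx":0,"ty":0,"tz":-4,"hand":-1},{"wx":0,"wy":0,"wz":0,"tx":0,"ty":0,"tz":-4,"hand":-1},{"wx":0,"wy":0,"wz":0,"tx":0,"ty":0,"tz":-1,"hand":-1}]'; python3 -m handwheel '[{"wx":0,"wy":0,"wz":0,"tx":0,"ty":0,"tz":0,"hand":-1},{"wx":0,"wy":0,"wz":0,"tx":0,"ty":0,"tz":0,"hand":-1}]'
python3 - <<'E'
from h import *
I=cv2.resize(robot.capture("scene")[80:200,320:440],None,fx=5,fy=5,interpolation=cv2.INTER_CUBIC)
cv2.imwrite("pics/g2.png",cv2.convertScaleAbs(I,alpha=1.8))
E
```

```text
time_s: 28.62
position: [467.7, 265.7, 137.1]
tcp_rot: [[-0.827, 0.562, -0.006], [0.562, 0.827, -0.004], [0.003, -0.006, -1.0]]
ft_force: [-0.8, -0.8, -1.7]
gripper_width: 0.123
time_s: 28.78
position: [469.8, 267.9, 143.1]
tcp_rot: [[-0.827, 0.563, -0.001], [0.563, 0.827, 0.0], [0.001, -0.0, -1.0]]
ft_force: [0.6, 0.2, 0.2]
gripper_width: 0.12
```

View pics/g2.png

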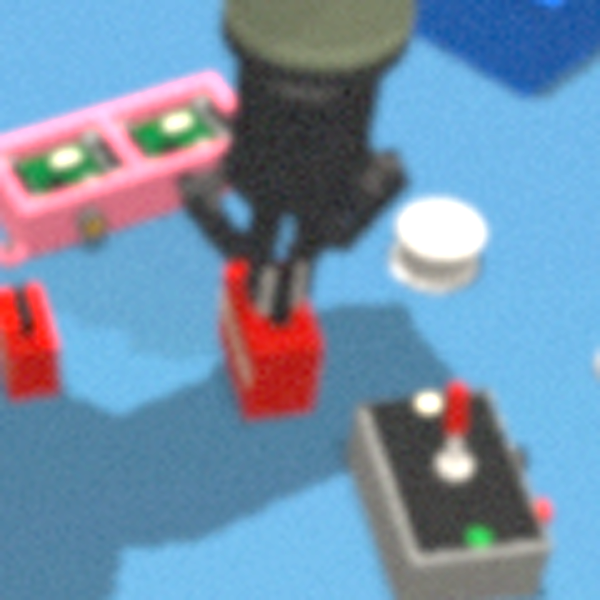

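Toggle still off, and the hood is about 10 mm above the bench. I'll lower it, let go and lift.

```bash
python3 -m handwheel '[{"wx":0,"wy":0,"wz":0,"tx":0,"ty":0,"tz":-0.7,"hand":-1},{"wx":0,"wy":0,"wz":0,"tx":0,"ty":0,"tz":-0.35,"hand":-1},{"wx":0,"wy":0,"wz":0,"tx":0,"ty":0,"tz":0,"hand":-1},{"wx":0,"wy":0,"wz":0,"tx":0,"ty":0,"tz":0,"hand":-1}]'
```

```text
time_s: 29.17
position: [470.5, 267.7, 132.7]
tcp_rot: [[-0.826, 0.563, 0.002], [0.563, 0.826, 0.001], [-0.001, 0.002, -1.0]]
ft_force: [1.8, 0.8, 3.6]
gripper_width: 0.121
```

```bash
python3 -m handwheel '[{"wx":0,"wy":0,"wz":0,"tx":0,"ty":0,"tz":0,"hand":-0.2},{"wx":0,"wy":0,"wz":0,"tx":0,"ty":0,"tz":0,"hand":-0.2},{"wx":0,"wy":0,"wz":0,"tx":0,"ty":0,"tz":0,"hand":-0.2},{"wx":0,"wy":0,"wz":0,"tx":0,"ty":0,"tz":2,"hand":-0.2},{"wx":0,"wy":0,"wz":0,"tx":0,"ty":0,"tz":4,"hand":-0.2},{"wx":0,"wy":0,"wz":0,"tx":0,"ty":0,"tz":4,"hand":-0.2},{"wx":0,"wy":0,"wz":0,"tx":0,"ty":0,"tz":2,"hand":-1},{"wx":0,"wy":0,"wz":0,"tx":0,"ty":0,"tz":0,"hand":-1}]'
```

```text
time_s: 29.83
position: [470.7, 268.4, 256.1]
tcp_rot: [[-0.826, 0.563, 0.005], [0.563, 0.826, 0.003], [-0.003, 0.005, -1.0]]
ft_force: [0.1, 0.6, 0.0]
gripper_width: 0.13
```

```bash
python3 -m handwheel '[{"wx":0,"wy":0,"wz":0,"tx":3.1,"ty":0.83,"tz":0,"hand":-1},{"wx":0,"wy":0,"wz":0,"tx":3.1,"ty":0.83,"tz":0,"hand":-1},{"wx":0,"wy":0,"wz":0,"tx":3.1,"ty":0.83,"tz":0,"hand":-1},{"wx":0,"wy":0,"wz":0,"tx":0,"ty":0,"tz":-4,"hand":-1},{"wx":0,"wy":0,"wz":0,"tx":0,"ty":0,"tz":-4,"hand":-1},{"wx":0,"wy":0,"wz":0,"tx":0,"ty":0,"tz":-3,"hand":-1},{"wx":0,"wy":0,"wz":0,"tx":0,"ty":0,"tz":0,"hand":-1},{"wx":0,"wy":0,"wz":0,"tx":0,"ty":0,"tz":0,"hand":-1}]'
python3 - <<'E'
from h import *
I=cv2.resize(robot.capture("scene")[100:200,340:440],None,fx=6,fy=6,interpolation=cv2.INTER_CUBIC)
cv2.imwrite("pics/g3.png",cv2.convertScaleAbs(I,alpha=1.8))
p=robot.observe()["position"][:2]-[613.3,259.3];print(p@[-.823,.568],p@[-.568,-.823])
E
```

```text
time_s: 30.5
position: [562.1, 292.4, 141.2]
tcp_rot: [[-0.827, 0.562, -0.002], [0.562, 0.827, -0.001], [0.002, -0.002, -1.0]]
ft_force: [0.5, -0.3, 1.6]
gripper_width: -0.004
60.56468532190806 1.0268434878371824
```

View pics/g3.png

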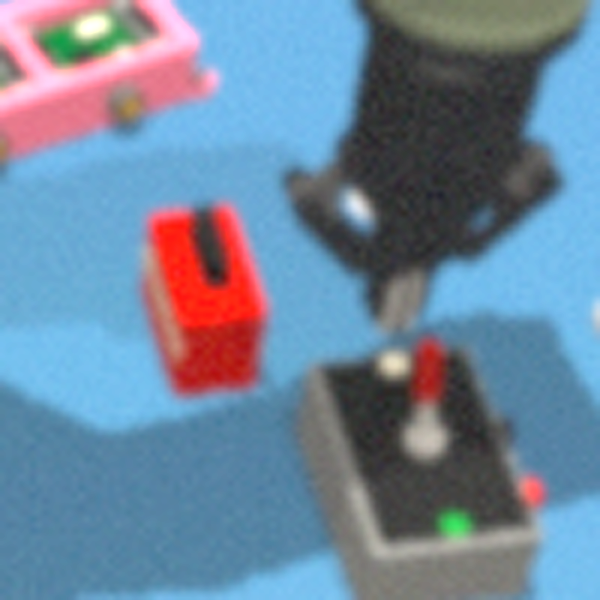

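```bash
python3 -m handwheel '[{"wx":0,"wy":0,"wz":0,"tx":1,"ty":-0.7,"tz":0,"hand":-1},{"wx":0,"wy":0,"wz":0,"tx":1,"ty":-0.7,"tz":0,"hand":-1},{"wx":0,"wy":0,"wz":0,"tx":1,"ty":-0.7,"tz":0,"hand":-1},{"wx":0,"wy":0,"wz":0,"tx":1,"ty":-0.7,"tz":0,"hand":-1},{"wx":0,"wy":0,"wz":0,"tx":0.7,"ty":-0.5,"tz":0,"hand":-1},{"wx":0,"wy":0,"wz":0,"tx":0,"ty":0,"tz":0,"hand":-1},{"wx":0,"wy":0,"wz":0,"tx":0,"ty":0,"tz":0,"hand":-1}]'
python3 - <<'E'
from h import *
I=cv2.resize(robot.capture("scene")[120:200,360:440],None,fx=7,fy=7,interpolation=cv2.INTER_CUBIC)
cv2.imwrite("pics/g4.png",cv2.convertScaleAbs(I,alpha=1.8))
E
```

```text
time_s: 31.13
position: [609.5, 259.5, 142.0]
tcp_rot: [[-0.826, 0.563, -0.002], [0.563, 0.827, 0.001], [0.002, -0.0, -1.0]]
ft_force: [-8.4, 3.7, 3.7]
gripper_width: -0.003
```

View pics/g4.png

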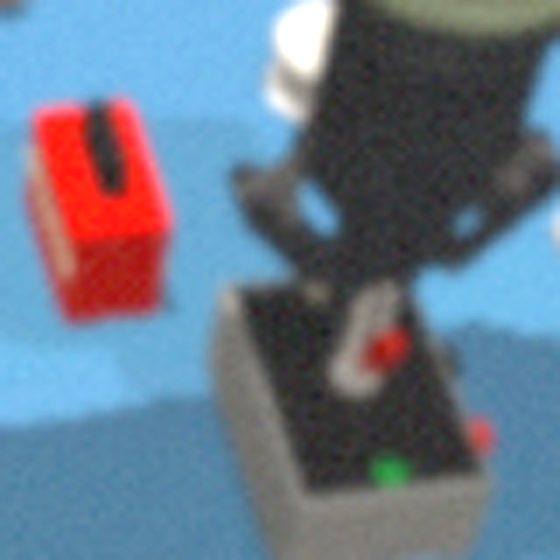

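The toggle is over to the green side. I'll back off, rise clear and check.

```bash
python3 -m handwheel '[{"wx":0,"wy":0,"wz":0,"tx":-1.2,"ty":0.8,"tz":0,"hand":-1},{"wx":0,"wy":0,"wz":0,"tx":-1.2,"ty":0.8,"tz":0,"hand":-1},{"wx":0,"wy":0,"wz":0,"tx":0,"ty":0,"tz":4,"hand":-1},{"wx":0,"wy":0,"wz":0,"tx":0,"ty":0,"tz":4,"hand":-1},{"wx":0,"wy":0,"wz":0,"tx":0,"ty":0,"tz":4,"hand":-1},{"wx":0,"wy":0,"wz":0,"tx":0,"ty":0,"tz":4,"hand":-1},{"wx":0,"wy":0,"wz":0,"tx":-2,"ty":-4,"tz":0,"hand":-1},{"wx":0,"wy":0,"wz":0,"tx":-2,"ty":-4,"tz":0,"hand":-1}]'; python3 -m handwheel '[{"wx":0,"wy":0,"wz":0,"tx":-2,"ty":-3.6,"tz":0,"hand":-1},{"wx":0,"wy":0,"wz":0,"tx":-2,"ty":-3.6,"tz":0,"hand":-1},{"wx":0,"wy":0,"wz":0,"tx":-2,"ty":-3.6,"tz":0,"hand":-1},{"wx":0,"wy":0,"wz":0,"tx":0,"ty":0,"tz":0,"hand":-1},{"wx":0,"wy":0,"wz":0,"tx":0,"ty":0,"tz":0,"hand":-1},{"wx":0,"wy":0,"wz":0,"tx":0,"ty":0,"tz":0,"hand":-1}]'
python3 - <<'E'
from h import *
J=robot.capture("scene");T=robot.capture("top")
cv2.imwrite("pics/i1.png",cv2.convertScaleAbs(cv2.resize(J[90:350,220:480],None,fx=2.3,fy=2.3,interpolation=cv2.INTER_CUBIC),alpha=1.6))
cv2.imwrite("pics/i2.png",cv2.convertScaleAbs(cv2.resize(J[130:200,370:440],None,fx=8,fy=8,interpolation=cv2.INTER_CUBIC),alpha=1.8))
cv2.imwrite("pics/i3.png",T)
for n,I in(("scene",J),("top",T)):
    for b in blobs(yellow(hsv(up(I))),40,n,39):print(n,*b)
u=np.array([-.823,.568]);t=np.array([613.3,259.3])-u*45*np.sin(.45);print((proj("scene",[t[0],t[1],92.5])[0]-[370,130])*8)
E
```

```text
time_s: 31.85
position: [549.0, 201.5, 304.2]
tcp_rot: [[-0.827, 0.562, 0.004], [0.562, 0.827, 0.002], [-0.002, 0.004, -1.0]]
ft_force: [0.6, -1.2, -0.9]
gripper_width: -0.0
time_s: 32.35
position: [489.3, 92.5, 302.5]
tcp_rot: [[-0.826, 0.564, 0.001], [0.564, 0.826, 0.0], [-0.001, 0.001, -1.0]]
ft_force: [0.2, 0.3, -0.0]
gripper_width: -0.001
scene [276.7 281.6] [ 605.5 -215.5] [ 606.1 -216.4] 103.2 [49.7 69.3]
scene [326.9 240.3] [605.7 -54.2] [606.1 -54.8] 74.0 [49.9 69.6]
scene [355.5 227.6] [628.7  25.2] [629.   24.3] 74.2 [50.  69.6]
top [373.1 177.7] [ 604.4 -214.6] [ 604.5 -214.4] 103.1 [48.9 69. ]
top [326.5 177.1] [604.5 -53.3] [604.4 -53.1] 74.0 [49.1 68.5]
top [303.7 170.2] [627.3  26. ] [627.4  26.2] 74.0 [49.1 68.3]
[360.34620947 306.04761842]
```

View pics/i1.png

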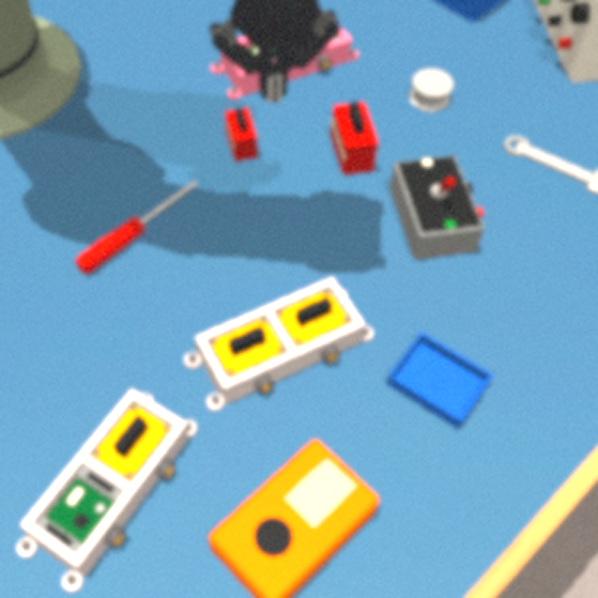

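View pics/i2.png

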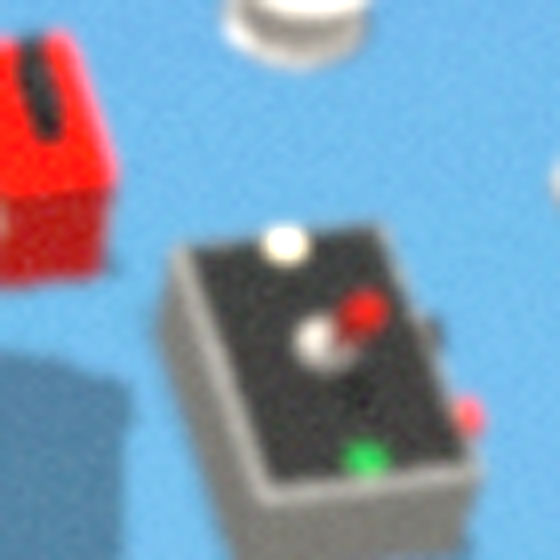

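View pics/i3.png

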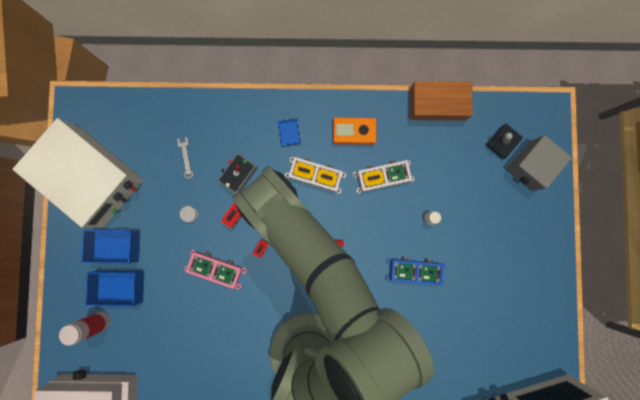

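The toggle tip is at (363,312) in the crop, where ON predicts (360,306). The hood stands upright on the bench and all three covers are flush and within about 1 mm of the bay centres. The robot is clear, so I'm handing in.

```bash
python3 -c "
from plant import robot
print(robot.hand_in())"
```

```text
the job is handed in; nothing more can be done
None
```

I carried out the whole sequence and handed the job in at about 32 s of the 210 s allowed; the hand-in gives no verdict. I switched the toggle off and stood the red hood over it. Then I pressed all three covers into bays, two in the left housing and one in the right. Last, I stood the hood on the bench and flipped the toggle back on. Only three covers were in view, so one bay stays open.

**Last checks:**
- **Toggle:** it sits within about 1 pixel of where ON should appear.
- **Hood:** it looks upright on the bench.
- **Covers:** each is within about 1 mm of its bay centre in both cameras, and in line with the bay to within about 1°. Each stopped against the ledges at 24–31 N.
- **Other parts:** the ones I could see look unmoved. In the last top view the arm hid most of the screwdriver, but the scene view showed it where it was.

The two cameras differed by about 1–1.5 mm, which is within the calibration tolerance. No check failed.

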